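Stir the insulator beads under the inspection microscope

ROBOT

A 7-joint arm with a two-finger parallel gripper is mounted at the origin on the work surface. World frame = base frame: x ahead of the robot, y to its left, z up, the work surface at z = 0. Lengths are in m, angles in rad, forces in N, time in s.
With the tool pointing down it reaches from about 0.425 to 0.875 m from the base axis. Payload 4.7 kg.
Tool frame: the origin (TCP) lies midway between the tips of the shut fingers; the grasp point (between the pads) lies 19 mm behind it; z points along the fingers, y is the line along which they close (so a half turn about z gives the same grasp; the last joint's range is limited). The gripper opens to 87 mm and grips with 3 to 60 N. Pads are 19 mm wide; open, the fingers measure 117 mm over their backs; the gripper's body (75 mm by 190 mm) begins 51 mm behind the grasp point.
Start: joints at [1.281, 0.321, -0.07, 1.45, 0.023, 1.371, -0.057], TCP at [0.194, -0.62, 0.223] pointing down, gripper open.
Joint ranges: [-2.86, 2.86], [-0.3, 2.09], [-1.38, 1.24], [0.06, 2.45], [-1.56, 4.7], [0.09, 2.05], [-2.69, 2.69]. Speed limits (rad/s): [2.57, 2.57, 3.14, 3.14, 3.14, 3.14, 3.14].

INTERFACE

Orientations are given as a rotation vector (axis times angle).
In Python, from cell import bot, cams gives the robot as it stands.
- The arm moves only by the tool move_arm, never from a script. Its argument "moves" is one flat list of numbers, 7 for each row, row after row: the turn, a rotation vector about the tool's x, y, z in units of 8 degrees (1.0 is 8 degrees), then the shift along the tool's x, y, z in units of 40 mm (1.0 is 40 mm), then the closure, from -1 (fully open) to 1 (shut). A call has 1 to 5 rows; each row is the pose to reach, as a shift and turn from the pose commanded when the call began, along the tool's axes at that moment; what a row does not reach only later rows make up. A row lasts 1/10 s, in which the tool goes at most 50 mm and 8.59 degrees, less where a joint would pass 70% of its speed; a pose out of reach is approached as far as the arm can. A call with a gripper value outside its range is refused whole. The fingers move at their own pace and stop on an object; "squeeze" is the grip in N (left out, the last holds). Time passes only in rows, so rows that repeat a pose let the fingers close. It gives the time, the measured TCP pose, the force, the opening and the grip force at its end, in the units of the state.
- bot.read_state(): the state, without advancing time (a new reading comes with each control period).
- cams.grab_frame(name): name is "scene" or "side" or "wrist"; returns (picture, depth): 384x512x3 uint8, red, green, blue; 384x512 float32, m along the optical axis (not along the pixel's ray), 0 where there is no reading.
- cams.camera_info(name): a dict with "K" (3x3 intrinsics, pixels), "xyz" and "rotation" of the camera in the world. Camera axes: x right, y up, looking along -z (the intrinsics and any distortion apply to the point x, -y, -z); pixel columns grow to the right and rows downward; lengths in m; the calibration is good to about 2 mm. A picture is of the moment at which its call begins: read the wrist's pose just before it. camera_info takes no time and is no camera call; for the wrist camera it gives the pose at the moment of the call.
- bot.hand_in(): hands the job in; it is judged then, once.
The state is a dict: "time_s": time; "joints": joint angles; "joint_velocities": joint speeds; "effort": joint torques, N m; "ee_pos": TCP position; "eef_rot": TCP orientation; "contact_force": force on the tool from outside, world axes, zero at the start; "torque": the same for the moment, N m; "opening": opening from 0.0 (shut) to 1.0 (fully open); "finger_force": force on a finger pad.
Only numpy, scipy, OpenCV 4.12 (cv2) and the standard library are available. Lean on these libraries where they do the work, as an engineer would, in place of code of your own. Each camera call takes 0.05 s, during which the arm holds its last target. There are 200 camera calls.

TASK

Take the stirring rod out of the steel beaker and, reaching in at a slant under the microscope's lens, feel its tip gently down between the ceramic beads until it rests on the bottom of the dish. Stir the beads until every one has rolled to a new place, at least half its own width from where it first lay, so that fresh faces come under the lens. Keep all beads in the dish and the dish centred beneath the lens (within a centimetre), do not bump the microscope or the things around, and stand the rod back in its beaker.

Things in the scene. Friction and masses are not known exactly. Their poses are not given: they have to be found in the camera images.
- rod: Stirring rod, 200 mm long, 60 g: white plastic shaft 11 mm thick with a 14 mm ball at its foot and a round grey ribbed grip 14 mm thick. Starts leaning in the beaker, 33 deg from vertical, top to the robot's left (heading 75 to 145 deg from +x towards +y). Origin on its axis 52 mm above the ball's centre; z runs along the rod from ball to grip: the grip spans z = 70 to 141 mm, where the rod ends.
- rod_tip (a point): Centre of the 14 mm ball at the rod's lower end (7 mm above a floor on which the ball rests); on the rod's axis, 52 mm below rod.
- beaker: Plain open steel beaker, straight walls, outside 80 mm across and 100 mm high, wall 4 mm (inside 72 mm across), floor 5 mm thick; loose, 0.5 kg. Origin at the centre of its underside, z up. It stands left of the microscope; an amber jar of like size may stand nearer or farther.
- dish: Round dark steel dish on the grip mat under the lens, loose, about 0.8 kg: 124 mm across at the foot, 132 at the rim, 34 mm high, wall 4 mm, floor 5 mm thick (inside radius 58 mm at the floor, 62 at the rim). Origin at the centre of its underside, z up. It slides if its wall is pushed with some 8 N.
- lens (a point): Underside of the ring light on the lens axis, 150 mm above the table, 125 above the dish floor. Column on this axis: ring light 56 mm across, 150-170 mm high; lens up to 45 mm across; holder 62 mm across at 267-303 mm; camera 48 mm square up to 425 mm. An arm 32 mm wide, 270-300 mm high, runs along the scope's own -y to its post, 31 mm thick, 428 mm high, 200 mm away.
- scope: Inspection microscope stand, fixed: base plate 220 by 360 mm, 18 mm thick, with a 2 mm rubber mat under the dish, reaching from y = +90 to y = -270 mm in its own frame, column at y = -200 mm. Origin on the table straight under the lens; z up.
- bead1: Glazed, slippery white ceramic pierced bead, a 25 mm ball of 25 g with a dark 6 mm bore, one of six like ones lying in one layer on the dish's floor (centre 17.5 mm above the dish's underside). Origin at its centre; it rolls and its axes turn with it.
- bead2: Glazed, slippery white ceramic pierced bead, a 25 mm ball of 25 g with a dark 6 mm bore, one of six like ones lying in one layer on the dish's floor (centre 17.5 mm above the dish's underside). Origin at its centre; it rolls and its axes turn with it.
- bead3: Glazed, slippery white ceramic pierced bead, a 25 mm ball of 25 g with a dark 6 mm bore, one of six like ones lying in one layer on the dish's floor (centre 17.5 mm above the dish's underside). Origin at its centre; it rolls and its axes turn with it.
- bead4: Glazed, slippery white ceramic pierced bead, a 25 mm ball of 25 g with a dark 6 mm bore, one of six like ones lying in one layer on the dish's floor (centre 17.5 mm above the dish's underside). Origin at its centre; it rolls and its axes turn with it.
- bead5: Glazed, slippery white ceramic pierced bead, a 25 mm ball of 25 g with a dark 6 mm bore, one of six like ones lying in one layer on the dish's floor (centre 17.5 mm above the dish's underside). Origin at its centre; it rolls and its axes turn with it.
- bead6: Glazed, slippery white ceramic pierced bead, a 25 mm ball of 25 g with a dark 6 mm bore, one of six like ones lying in one layer on the dish's floor (centre 17.5 mm above the dish's underside). Origin at its centre; it rolls and its axes turn with it.
- bottle: Bystander: amber glass jar with a white lid, 66 mm across, 105 mm high, left of the microscope; origin at the centre of its underside.
- blower: Bystander: black rubber dust blower standing upright, 62 mm across, 120 mm high, beyond the beaker; origin at the centre of its underside.
- tweezers: Bystander: steel tweezers lying flat, 135 mm long, nearer the robot; origin at the middle, on the table.
- petri: Bystander: two stacked petri dishes, 96 mm across, 31 mm high, near the robot; origin at the centre of the underside.
Mind the look-alikes: they are no part of the job. What is shaped like the bead2 but blue, orange or turquoise is not meant.

How it is judged:
On the way, in this order (a step that is already met when the one before it is completed fails the run):
1. the rod's tip has been worked down between the beads and rests on the floor of the dish, touching it for 0.2 s (horizontal distance between rod_tip and dish below 0.058 m and z of rod_tip in the frame of dish below 0.015 m and contact force between rod and dish above 0.3 N), for 0.2 s.
2. with the rod's tip still down among the beads, every bead lies more than 12.5 mm from where it first lay, the dish still within 10 mm of the lens axis (distance of each of bead1, bead2, bead3, bead4, bead5, bead6 from where it was at the start of the episode above 0.0125 m and horizontal distance between rod_tip and dish below 0.058 m and z of rod_tip in the frame of dish below 0.028 m and horizontal distance between dish and lens below 0.01 m), for 0.1 s.
At the end, for the whole second after the job is handed in: Every bead at rest in the dish; dish flat, centre within 10 mm of the lens axis; rod released, at rest in the upright beaker, ball centre under 25 mm above the beaker's underside (horizontal distance between each of bead1, bead2, bead3, bead4, bead5, bead6 and dish below 0.056 m and z of each of bead1, bead2, bead3, bead4, bead5, bead6 in the frame of dish below 0.034 m and linear speed of each of bead1, bead2, bead3, bead4, bead5, bead6, rod below 0.02 m/s and horizontal distance between dish and lens below 0.01 m and angle between dish's own z axis and vertical below 0.05 rad and horizontal distance between rod_tip and beaker below 0.036 m and z of rod_tip in the frame of beaker below 0.025 m and angle between beaker's own z axis and vertical below 0.08 rad); the robot touches nothing.
It fails at once if the rod is pressed on the dish or on a bead with more than 25 N (contact force between rod and dish above 25 N or contact force between rod and bead1 above 25 N or contact force between rod and bead2 above 25 N or contact force between rod and bead3 above 25 N or contact force between rod and bead4 above 25 N or contact force between rod and bead5 above 25 N or contact force between rod and bead6 above 25 N).
It fails at once if the microscope is bumped by robot or rod (over 3 N) (contact force between any of the fingers, the arm, rod and scope above 3 N).
It fails at once if a bead leaves the dish (horizontal distance between any of bead1, bead2, bead3, bead4, bead5, bead6 and dish above 0.07 m).
It fails at once if the bottle, blower, tweezers or petri dishes are moved more than 30 mm, or the beaker more than 60 mm (distance of any of bottle, blower, tweezers, petri from where it was at the start of the episode above 0.03 m or distance of beaker from where it was at the start of the episode above 0.06 m).
It also fails if it takes over 72 s, if anything falls off the work surface, if the arm or the gripper's body presses on something with over 40 N, if the wrist force passes 120 N, or if a joint passes its speed limit or range.

## Working session

There is one attempt and no reset: what is moved stays moved. The work goes in short steps, Python scripts to look and compute and a tool call to move; the robot and the scene stay as the last step left them, time stands still between calls to the robot, and variables do not carry over. Pictures are saved under pics/ and viewed, at most 10 in all, crops included, and the job is handed in when it is done.

Besides the shell and the picture viewer there is one more tool, called after "Call:" as name(argument=value, ...), one argument or row to a line, values as JSON. move_arm: Moves the arm, as the interface text tells. Its arguments: {"type":"object","properties":{"moves":{"type":"array","items":{"type":"number"}},"squeeze":{"type":"number"}},"required":["moves"]}

```bash
ls; mkdir -p pics
python3 - <<'E'
from cell import bot, cams
import cv2,numpy as np
print(bot.read_state())
for n in ["scene","side"]:
    p,d=cams.grab_frame(n); i=cams.camera_info(n); print(n,i)
    cv2.imwrite(f"pics/{n}0.png",p[:,:,::-1]); np.save(f"pics/{n}0.npy",d)
a=cv2.imread("pics/scene0.png");b=cv2.imread("pics/side0.png")
cv2.imwrite("pics/s0.png",cv2.resize(a,(800,600),interpolation=cv2.INTER_CUBIC))
cv2.imwrite("pics/d0.png",cv2.resize(b,(800,600),interpolation=cv2.INTER_CUBIC))
E
```

```text
pics
{'time_s': 0.0, 'joints': array([ 1.28109668,  0.32179656, -0.07005956,  1.45170252,  0.02259048,
        1.37081166, -0.05692577]), 'joint_velocities': array([ 3.53428238e-04,  1.04237290e-03, -7.01919794e-05, -4.80971712e-04,
        2.82077150e-04, -1.29499991e-04, -3.78170159e-05]), 'effort': array([ 2.95776736e-04, -4.91292143e+01, -4.03476460e-01, -3.12529421e+01,
       -6.38942141e-02,  4.39342414e-02,  1.60000941e-04]), 'ee_pos': array([ 0.19421475, -0.61970715,  0.22146468]), 'eef_rot': array([-3.10355320e+00, -4.75056448e-01,  6.13170954e-04]), 'contact_force': array([-0.3940756 , -0.14746234,  0.33253318]), 'torque': array([-0.01559719,  0.03888662, -0.02170743]), 'finger_force': 0.0, 'opening': 1.000815238098795}
scene {'K': array([[402.63303368,   0.        , 255.79292706],
       [  0.        , 402.63303368, 197.25806625],
       [  0.        ,   0.        ,   1.        ]]), 'xyz': array([ 1.03216489, -0.3550621 ,  0.7477393 ]), 'rotation': array([0.70312994, 0.32351632, 0.87350785])}
side {'K': array([[408.60831316,   0.        , 253.04339201],
       [  0.        , 408.60831316, 184.87853348],
       [  0.        ,   0.        ,   1.        ]]), 'xyz': array([ 0.67762803, -0.57545992,  0.88006718]), 'rotation': array([0.65684712, 0.05848638, 0.13063142])}
```

View pics/s0.png

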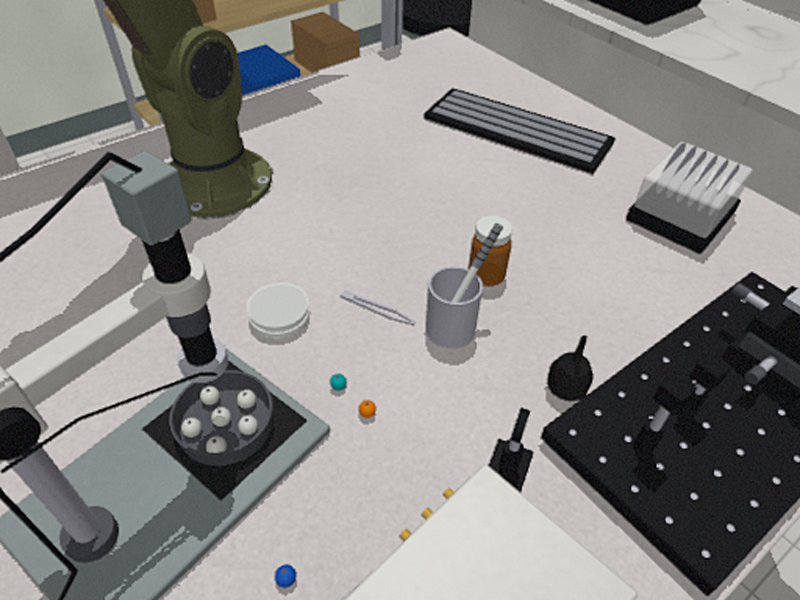

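View pics/d0.png

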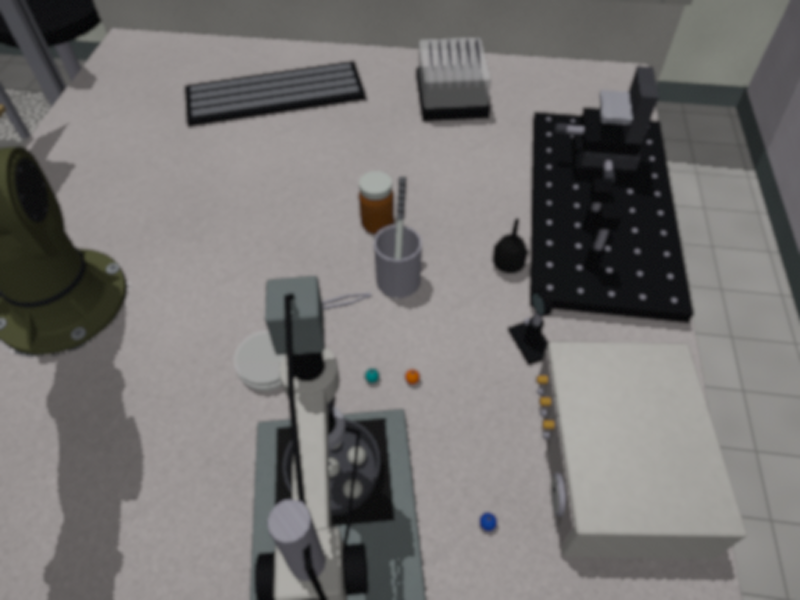

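Scene shows six beads in the dish (about (210,396),(246,399),(191,427),(221,416),(247,425),(216,445) in 800-px), beaker at (453,310), rod grip top (498,227), jar behind it, blower at (570,375). Side shows beaker at (398,262) with the rod top at (402,180).

```bash
cat > h.py <<'E'
from cell import bot, cams
import cv2,numpy as np
from scipy.spatial.transform import Rotation as R
def cam(n): 
    i=cams.camera_info(n); return i["K"],i["xyz"],R.from_rotvec(i["rotation"]).as_matrix()
def ray(n,u,v):
    K,c,M=cam(n); d=M@np.array([(u-K[0,2])/K[0,0],-(v-K[1,2])/K[1,1],-1]); return c,d
def plane(n,u,v,z):
    c,d=ray(n,u,v); return c+d*(z-c[2])/d[2]
def proj(n,p):
    K,c,M=cam(n); q=M.T@(np.asarray(p)-c); return np.array([K[0,2]-K[0,0]*q[0]/q[2],K[1,2]+K[1,1]*q[1]/q[2]])
def cloud(n,D):
    K,c,M=cam(n); v,u=np.mgrid[:384,:512]
    P=np.stack([(u-K[0,2])/K[0,0]*D,-(v-K[1,2])/K[1,1]*D,-D],-1); return P@M.T+c
E
python3 - <<'E'
from h import *
np.set_printoptions(precision=4,suppress=True)
s=.64
for n,u,v in [("b",210,396),("b",246,399),("b",191,427),("b",221,416),("b",247,425),("b",216,445)]: print(plane("scene",u*s,v*s,.0375))
D=np.load("pics/scene0.npy");P=cloud("scene",D);Ds=np.load("pics/side0.npy");Q=cloud("side",Ds)
S=cv2.imread("pics/scene0.png")
# beads fits: white pts in dish
for name,C in [("scene",P),("side",Q)]:
    # cylinders: points in z band; print extents by cluster
    m=(C[...,2]>.03)&(C[...,2]<.30)&(C[...,0]>.2)&(C[...,0]<.95)&(C[...,1]>-.6)&(C[...,1]<.35)
    n,l,st,ce=cv2.connectedComponentsWithStats(m.astype(np.uint8))
    for k in range(1,n):
        if st[k,4]>60:
            X=C[l==k]; print(name,k,st[k],X.min(0),X.max(0))
# rod ends via triangulation
def tri(a,b):
    c1,d1=ray("scene",*a);c2,d2=ray("side",*b)
    t=np.linalg.lstsq(np.c_[d1,-d2],c2-c1,rcond=None)[0]; p,q=c1+d1*t[0],c2+d2*t[1]; return (p+q)/2,np.linalg.norm(p-q)
print(tri((498*s,227*s),(402.5*s,179*s)))
A=cv2.resize(S[130:240,240:350],None,fx=5,fy=5,interpolation=cv2.INTER_CUBIC)
B=cv2.resize(S[215:305,90:200],None,fx=5,fy=5,interpolation=cv2.INTER_CUBIC)
cv2.imwrite("pics/cropA.png",A);cv2.imwrite("pics/cropB.png",B)
T=cv2.imread("pics/side0.png");cv2.imwrite("pics/cropC.png",cv2.resize(T[100:200,210:300],None,fx=6,fy=6,interpolation=cv2.INTER_CUBIC))
E
```

```text
[ 0.4939 -0.2454  0.0375]
[ 0.5275 -0.2091  0.0375]
[ 0.5236 -0.287   0.0375]
[ 0.5317 -0.2483  0.0375]
[ 0.5647 -0.2277  0.0375]
[ 0.5673 -0.2734  0.0375]
scene 1 [ 273  138   55   77 2170] [0.4872 0.0767 0.0301] [0.6151 0.2784 0.1748]
scene 3 [   0  170  174  188 8943] [ 0.4692 -0.4715  0.03  ] [ 0.6283 -0.182   0.3   ]
scene 66 [351 215  29  38 670] [0.7359 0.1432 0.03  ] [0.7945 0.1941 0.121 ]
scene 67 [ 347  214  139  117 8014] [0.8008 0.0765 0.03  ] [0.95   0.35   0.1758]
scene 68 [476 234  14  12 114] [0.9219 0.3253 0.0727] [0.9398 0.3496 0.0935]
scene 69 [151 250  13  12 111] [ 0.5171 -0.2218  0.0301] [ 0.5388 -0.1979  0.0497]
scene 70 [135 261  13  12 121] [ 0.5208 -0.2611  0.0302] [ 0.544  -0.2378  0.049 ]
scene 71 [320 261  19  39 361] [ 0.7939 -0.0056  0.0302] [0.8199 0.0299 0.1303]
scene 72 [152 266  13  13 121] [ 0.5554 -0.2392  0.0309] [ 0.5764 -0.2158  0.0507]
scene 73 [116 268  13  12 123] [ 0.5133 -0.2997  0.0321] [ 0.535  -0.2761  0.0502]
scene 74 [ 218  297  156   87 7291] [ 0.8042 -0.2598  0.0719] [ 0.95   -0.0348  0.1106]
scene 75 [  0 313  47  52 301] [ 0.5998 
[... 220 characters left out ...]
 31   72 1222] [0.535  0.0763 0.0301] [0.6137 0.199  0.1789]
side 4 [316 139  23  33 437] [0.7335 0.1447 0.0307] [0.7932 0.1954 0.1222]
side 5 [150 211  32  34 674] [ 0.344 -0.258  0.03 ] [ 0.5032 -0.0356  0.2999]
side 6 [ 344  219   83  136 9186] [ 0.8041 -0.3162  0.03  ] [ 0.95   -0.0336  0.1138]
side 8 [ 198  234   46  118 1514] [ 0.5283 -0.4215  0.0301] [ 0.62   -0.1808  0.3   ]
side 35 [182 282   9  37 151] [ 0.4679 -0.3831  0.0301] [ 0.5511 -0.2253  0.3   ]
side 83 [219 362  17  22 141] [ 0.6077 -0.4612  0.261 ] [ 0.6278 -0.4261  0.2998]
side 86 [164 378  13   6  64] [ 0.5359 -0.4704  0.2923] [ 0.5517 -0.4636  0.2999]
(array([0.5714, 0.1961, 0.1662]), np.float64(0.0006387858147802553))
```

View pics/cropA.png

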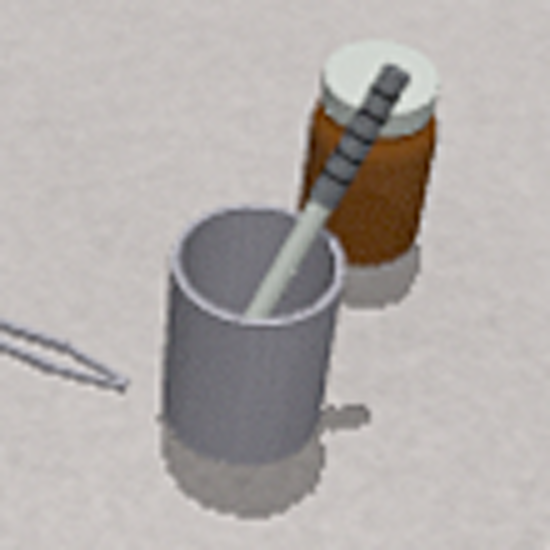

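View pics/cropB.png

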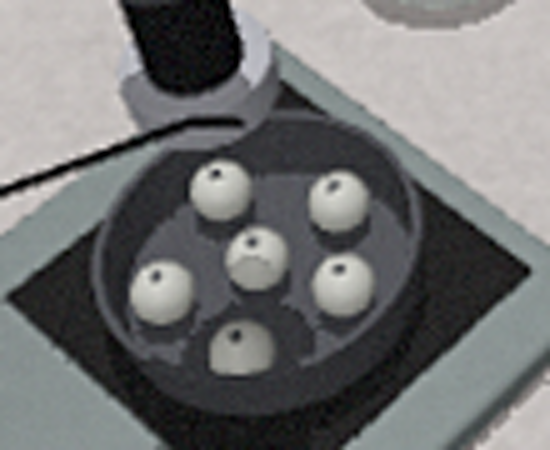

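View pics/cropC.png

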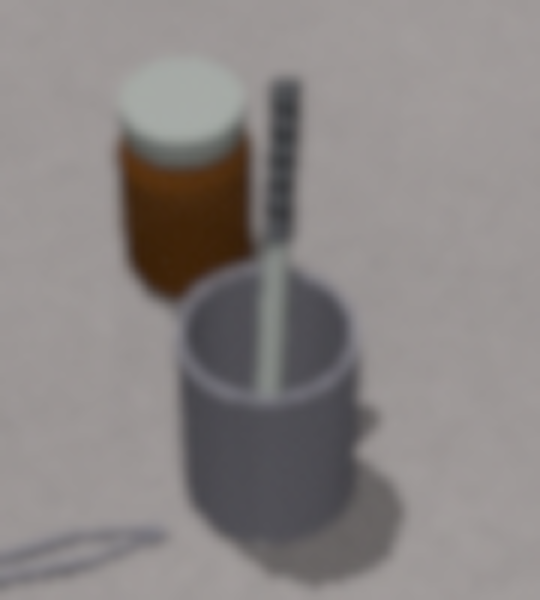

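Run:
```python
from h import *
from scipy.optimize import least_squares
np.set_printoptions(precision=4,suppress=True)
def tri(a,b):
    c1,d1=ray("scene",240+a[0]/5,130+a[1]/5);c2,d2=ray("side",210+b[0]/6,100+b[1]/6)
    t=np.linalg.lstsq(np.c_[d1,-d2],c2-c1,rcond=None)[0]; p,q=c1+d1*t[0],c2+d2*t[1]; return (p+q)/2,np.linalg.norm(p-q)
a=tri((397,75),(286,82));b=tri((330,197),(280,240));print(a,b)
v=a[0]-b[0];print("len",np.linalg.norm(v),"tilt",np.degrees(np.arccos(v[2]/np.linalg.norm(v))),"head",np.degrees(np.arctan2(v[1],v[0])))
P=cloud("scene",np.load("pics/scene0.npy"));Q=cloud("side",np.load("pics/side0.npy"))
def circ(X,r,c0):
    f=least_squares(lambda c:np.hypot(X[:,0]-c[0],X[:,1]-c[1])-r,c0,loss="soft_l1",f_scale=.002); return f.x,np.abs(f.fun).mean(),len(X)
for nm,C in(("scene",P),("side",Q)):
    X=C.reshape(-1,3)
    d=np.hypot(X[:,0]-.532,X[:,1]+.248)
    print(nm,"dish rim",circ(X[(d>.05)&(d<.08)&(X[:,2]>.048)&(X[:,2]<.06)],.064,(.532,-.248)))
    d=np.hypot(X[:,0]-.575,X[:,1]-.11)
    Y=X[(d<.055)&(X[:,2]>.02)&(X[:,2]<.09)]
    print("beaker rim",circ(X[(d<.055)&(X[:,2]>.096)&(X[:,2]<.104)],.038,(.575,.112)))
    # lens holder/camera
    Z=X[(X[:,2]>.15)&(X[:,2]<.23)&(np.hypot(X[:,0]-.53,X[:,1]+.25)<.06)]; print("lens",Z.min(0),Z.max(0),len(Z))
    Z=X[(X[:,2]>.41)&(X[:,2]<.44)&(np.hypot(X[:,0]-.53,X[:,1]+.25)<.1)]; print("camtop",Z.min(0),Z.max(0),Z.mean(0),len(Z))
    Z=X[(X[:,2]>.1)&(X[:,2]<.26)&(np.hypot(X[:,0]-.53,X[:,1]+.45)<.12)]; print("post",Z.min(0),Z.max(0),len(Z)) if len(Z) else 0
    for c in [(.494,-.245),(.5275,-.209),(.5236,-.287),(.5317,-.2483),(.5647,-.2277),(.5673,-.2734)]:
        Y=X[(np.hypot(X[:,0]-c[0],X[:,1]-c[1])<.014)&(X[:,2]>.03)&(X[:,2]<.055)]
        if len(Y)>20:
            f=least_squares(lambda p:np.linalg.norm(Y-np.r_[p,.0375],axis=1)-.0125,c,loss="soft_l1",f_scale=.002);print("bead",f.x,len(Y))
print("bottle/blower/petri", [circ(X_,r,c0) for X_,r,c0 in []])
# base plate mat corners in crop B (z=.02)
for u,v_ in [(8,297),(530,270),(282,82)]: print("mat",plane("scene",90+u/5,215+v_/5,.02))
for u,v_ in [(148,430),(328,430)]: print("plate",plane("scene",u*.64,v_*.64,.018))
```

```text
(array([0.5712, 0.1987, 0.1662]), np.float64(0.0016300116876655083)) (array([0.573 , 0.1632, 0.1097]), np.float64(0.0024925896871788437))
len 0.06675019696662653 tilt 32.15886601451278 head 92.8259904826527
scene dish rim (array([ 0.5343, -0.2472]), np.float64(0.0012614899830518313), 412)
beaker rim (array([0.5749, 0.116 ]), np.float64(0.00223931543208961), 169)
lens [ 0.5096 -0.2756  0.15  ] [ 0.5852 -0.2208  0.2299] 876
camtop [ 0.506  -0.3459  0.41  ] [ 0.561  -0.2201  0.4399] [ 0.5423 -0.2638  0.423 ] 1346
post [ 0.5763 -0.4756  0.1001] [ 0.6089 -0.3475  0.2597] 1522
bead [ 0.4898 -0.246 ] 110
bead [ 0.5252 -0.2092] 111
bead [ 0.5212 -0.2872] 123
bead [ 0.5299 -0.2491] 120
bead [ 0.5631 -0.2274] 121
bead [ 0.5653 -0.2737] 112
side dish rim (array([ 0.5332, -0.2467]), np.float64(0.0013118346070298873), 276)
beaker rim (array([0.5739, 0.1171]), np.float64(0.002331059222278926), 173)
lens [ 0.5426 -0.2762  0.1531] [ 0.5844 -0.2229  0.2299] 275
camtop [ 0.5048 -0.346   0.41  ] [ 0.5596 -0.2194  0.44  ] [ 0.5363 -0.2624  0.4249] 1227
post [ 0.5894 -0.3999  0.2276] [ 0.5969 -0.3467  0.2434] 84
bead [ 0.5307 -0.2479] 68
bead [ 0.5633 -0.2261] 82
bead [ 0.5661 -0.2736] 81
bottle/blower/petri []
mat [ 0.4754 -0.3368  0.02  ]
mat [ 0.5946 -0.1576  0.02  ]
mat [ 0.4418 -0.1939  0.02  ]
plate [ 0.4796 -0.3324  0.018 ]
plate [ 0.6239 -0.142   0.018 ]
```

Run:
```python
from h import *
np.set_printoptions(precision=4,suppress=True)
for nm in("scene","side"):
    C=cloud(nm,np.load(f"pics/{nm}0.npy")).reshape(-1,3);c=cam(nm)[1]
    X=C[(abs(C[:,0]-.572)<.03)&(C[:,1]>.13)&(C[:,1]<.225)&(C[:,2]>.115)&(C[:,2]<.2)]
    m=X.mean(0);k=np.median(np.abs(X-m),0)
    u=np.linalg.svd(X-m)[2][0];u*=np.sign(u[2])
    print(nm,len(X),"mean surf",m,X.min(0),X.max(0),"dir",u,np.degrees([np.arccos(u[2]),np.arctan2(u[1],u[0])]))
    e=c-m;e-=u*(e@u);e/=np.linalg.norm(e); m2=m-e*.0055
    print("axis at z=.14:",m2+u*(.14-m2[2])/u[2])
    for z in(.012,.1): print(z,m2+u*(z-m2[2])/u[2])
```

```text
scene 198 mean surf [0.5753 0.1725 0.1459] [0.5664 0.149  0.1153] [0.5814 0.1971 0.1748] dir [-0.0162  0.5585  0.8294] [33.9661 91.6658]
axis at z=.14: [0.5725 0.1743 0.14  ]
0.012 [0.5751 0.0881 0.012 ]
0.1 [0.5733 0.1473 0.1   ]
side 159 mean surf [0.5727 0.1729 0.1481] [0.5649 0.1502 0.1154] [0.5795 0.199  0.1789] dir [-0.014   0.5588  0.8292] [33.984  91.4348]
axis at z=.14: [0.5722 0.1741 0.14  ]
0.012 [0.5744 0.0878 0.012 ]
0.1 [0.5729 0.1471 0.1   ]
```

```bash
cat >> h.py <<'E'
def Rt(psi,beta):
    p,b=np.radians([psi,beta]); z=-np.array([np.sin(b)*np.cos(p),np.sin(b)*np.sin(p),np.cos(b)])
    y=np.array([np.sin(p),-np.cos(p),0]); return R.from_matrix(np.c_[np.cross(y,z),y,z])
def now():
    s=bot.read_state(); return np.array(s["ee_pos"]),R.from_rotvec(s["eef_rot"])
def plan(p,q,wps,step=.04,grip=-1,ang=7.5,nd=2):
    """wps: (pos,Rotation[,step]); prints calls of 5 rows; returns final commanded pose"""
    tg=[];a,A=p,q
    for w in wps:
        b,B=np.array(w[0]),w[1]; d=(A.inv()*B).as_rotvec(); st=w[2] if len(w)>2 else step
        n=max(1,int(np.ceil(max(np.linalg.norm(b-a)/st,np.degrees(np.linalg.norm(d))/ang))))
        tg+=[(a+(b-a)*k/n,A*R.from_rotvec(d*k/n)) for k in range(1,n+1)]; a,A=b,B
    while tg:
        c,tg=tg[:5],tg[5:]; rows=[]
        for b,B in c:
            r=np.r_[np.degrees((q.inv()*B).as_rotvec())/8,q.inv().apply(b-p)/.04]; r=np.round(r,nd)+0.; rows.append(r)
        print(",\n".join(",".join(f"{v:g}" for v in r)+f",{grip}" for r in rows)); print("--")
        r=rows[-1]; p=p+q.apply(r[3:]*.04); q=q*R.from_rotvec(np.radians(r[:3]*8))
    return p,q
E
python3 - <<'E'
from h import *
p,q=now()
Rg=Rt(92,15); zt=Rg.as_matrix()[:,2]
g=np.array([.572,.1735,.1437])+.019*zt; print("grasp tcp",g, "pre",g-.09*zt)
f=plan(p,q,[((.23,-.40,.26),Rt(28,0)),((.34,-.25,.27),Rt(48,5)),((.42,-.08,.27),Rt(65,10)),(g-.09*zt,Rg)])
print(f[0],f[1].as_rotvec())
E
```

```text
grasp tcp [0.57217162 0.16858543 0.12534741] pre [0.57135868 0.19186496 0.21228073]
0,0,-0.22,0.42,-0.83,-0.16,-1,
0,0,-0.44,0.83,-1.66,-0.32,-1,
-0.01,0,-0.66,1.25,-2.49,-0.48,-1,
-0.01,0,-0.88,1.66,-3.32,-0.64,-1,
-0.01,0,-1.1,2.08,-4.15,-0.79,-1
--
0,0,-0.22,0.54,-0.75,-0.16,-1,
-0.03,-0.12,-0.72,1.36,-1.18,-0.21,-1,
-0.05,-0.25,-1.22,2.19,-1.61,-0.26,-1,
-0.07,-0.37,-1.72,3.01,-2.04,-0.31,-1,
-0.1,-0.49,-2.22,3.84,-2.47,-0.36,-1
--
-0.02,-0.13,-0.5,0.91,-0.16,-0.12,-1,
-0.07,-0.25,-0.92,1.78,-0.5,-0.18,-1,
-0.13,-0.37,-1.35,2.66,-0.83,-0.24,-1,
-0.19,-0.5,-1.77,3.54,-1.16,-0.3,-1,
-0.24,-0.62,-2.19,4.41,-1.5,-0.36,-1
--
-0.06,-0.12,-0.42,0.93,-0.05,-0.15,-1,
-0.15,-0.2,-0.83,1.92,-0.04,-0.12,-1,
-0.24,-0.27,-1.25,2.9,-0.02,-0.1,-1,
-0.33,-0.35,-1.66,3.89,-0.01,-0.07,-1,
-0.42,-0.43,-2.07,4.88,0,-0.05,-1
--
-0.09,-0.07,-0.41,0.95,0.29,-0.02,-1,
-0.18,-0.15,-0.82,1.89,0.59,-0.04,-1,
-0.27,-0.23,-1.24,2.83,0.88,-0.07,-1,
-0.37,-0.3,-1.65,3.78,1.17,-0.09,-1
--
[0.57130916 0.19190519 0.21219991] [ 2.04273545  2.11593664 -0.26804424]
```

Call:
move_arm(
  moves=[0,0,-0.22,0.42,-0.83,-0.16,-1,0,0,-0.44,0.83,-1.66,-0.32,-1,-0.01,0,-0.66,1.25,-2.49,-0.48,-1,-0.01,0,-0.88,1.66,-3.32,-0.64,-1,-0.01,0,-1.1,2.08,-4.15,-0.79,-1],
)

```text
time_s: 0.6
ee_pos: [0.2241, -0.4352, 0.2539]
eef_rot: [3.059, 0.714, -0.0]
contact_force: [0.4, -0.2, 1.4]
opening: 0.999
finger_force: 0.0
```

Call:
move_arm(
  moves=[0,0,-0.22,0.54,-0.75,-0.16,-1,-0.03,-0.12,-0.72,1.36,-1.18,-0.21,-1,-0.05,-0.25,-1.22,2.19,-1.61,-0.26,-1,-0.07,-0.37,-1.72,3.01,-2.04,-0.31,-1,-0.1,-0.49,-2.22,3.84,-2.47,-0.36,-1],
)

```text
time_s: 1.1
ee_pos: [0.3188, -0.279, 0.2683]
eef_rot: [2.881, 1.168, -0.1]
contact_force: [0.2, -0.7, -0.5]
opening: 1.0
finger_force: 0.0
```

Tracking well.

Call:
move_arm(
  moves=[-0.02,-0.13,-0.5,0.91,-0.16,-0.12,-1,-0.07,-0.25,-0.92,1.78,-0.5,-0.18,-1,-0.13,-0.37,-1.35,2.66,-0.83,-0.24,-1,-0.19,-0.5,-1.77,3.54,-1.16,-0.3,-1,-0.24,-0.62,-2.19,4.41,-1.5,-0.36,-1],
)

```text
time_s: 1.6
ee_pos: [0.4042, -0.1128, 0.27]
eef_rot: [2.618, 1.565, -0.207]
contact_force: [0.7, -0.0, 0.2]
opening: 0.998
finger_force: 0.0
```

Call:
move_arm(
  moves=[-0.06,-0.12,-0.42,0.93,-0.05,-0.15,-1,-0.15,-0.2,-0.83,1.92,-0.04,-0.12,-1,-0.24,-0.27,-1.25,2.9,-0.02,-0.1,-1,-0.33,-0.35,-1.66,3.89,-0.01,-0.07,-1,-0.42,-0.43,-2.07,4.88,0,-0.05,-1],
)

```text
time_s: 2.1
ee_pos: [0.4963, 0.0565, 0.2411]
eef_rot: [2.311, 1.89, -0.25]
contact_force: [0.5, -0.1, -0.2]
opening: 1.001
finger_force: 0.0
```

Call:
move_arm(
  moves=[-0.09,-0.07,-0.41,0.95,0.29,-0.02,-1,-0.18,-0.15,-0.82,1.89,0.59,-0.04,-1,-0.27,-0.23,-1.24,2.83,0.88,-0.07,-1,-0.37,-0.3,-1.65,3.78,1.17,-0.09,-1,-0.37,-0.3,-1.65,3.78,1.17,-0.09,-1],
)

```text
time_s: 2.6
ee_pos: [0.5703, 0.1975, 0.2087]
eef_rot: [2.036, 2.129, -0.269]
contact_force: [0.7, 0.4, -0.5]
opening: 0.998
finger_force: 0.0
```

Run:
```python
from h import *
np.set_printoptions(precision=4,suppress=True)
p,q=now(); s=bot.read_state(); print(s["time_s"],p,q.as_rotvec(),s["joints"],s["contact_force"])
im,d=cams.grab_frame("wrist"); cv2.imwrite("pics/w1.png",im[:,:,::-1])
for t in [(.5747,.088,.012),(.572,.1735,.1437),(.571,.193,.174)]: print(proj("wrist",t))
Rg=Rt(92,15); zt=Rg.as_matrix()[:,2]
g=np.array([.572,.1735,.1437])+.019*zt
plan(p,q,[(g,Rg,.02)])
```

```text
2.6 [0.5703 0.1975 0.2087] [ 2.0357  2.129  -0.2691] [ 0.2113  0.4799 -0.9839  1.4927  0.5872  1.5655 -0.768 ] [ 0.6714  0.4132 -0.515 ]
[256.1245 210.6099]
[256.8586 210.7777]
[256.6191 211.0418]
0,0,0.01,-0.03,0,0.44,-1,
0,-0.01,0.03,-0.07,0.01,0.88,-1,
-0.01,-0.01,0.04,-0.1,0.01,1.32,-1,
-0.01,-0.02,0.06,-0.13,0.02,1.76,-1,
-0.01,-0.02,0.07,-0.17,0.02,2.2,-1
--
```

View pics/w1.png

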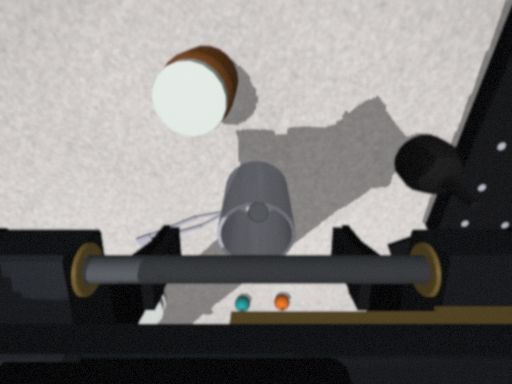

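The wrist view looks straight down the rod (end-on at (258,212)), matching my projections.

Call:
move_arm(
  moves=[0,0,0.01,-0.03,0,0.44,-1,0,-0.01,0.03,-0.07,0.01,0.88,-1,-0.01,-0.01,0.04,-0.1,0.01,1.32,-1,-0.01,-0.02,0.06,-0.13,0.02,1.76,-1,-0.01,-0.02,0.07,-0.15,0.02,2.2,-1],
)

```text
time_s: 3.15
ee_pos: [0.5735, 0.1608, 0.1276]
eef_rot: [2.051, 2.099, -0.27]
contact_force: [0.3, 0.3, 0.5]
opening: 1.001
finger_force: 0.0
```

Run:
```python
from h import *
np.set_printoptions(precision=4,suppress=True)
cams.grab_frame("wrist")
cams.grab_frame("wrist")
p,q=now(); print(p,q.as_rotvec(),bot.read_state()["contact_force"])
Rg=Rt(92,15); zt=Rg.as_matrix()[:,2]
g=np.array([.572,.1735,.1437])+.019*zt;print(g)
plan(p,q,[(g,Rg,.02)])
```

```text
[0.5723 0.1598 0.1259] [ 2.0514  2.1003 -0.2761] [-0.1447 -0.2099 -0.6634]
[0.5722 0.1686 0.1253]
-0.01,0.05,-0.08,0.22,0,-0.04,-1
--
```

Call:
move_arm(
  moves=[0,0.05,-0.08,0.2,0,-0.04,-1,0,0.05,-0.08,0.2,0,-0.04,-1,0,0.05,-0.08,0.2,0,-0.04,1,0,0.05,-0.08,0.2,0,-0.04,1,0,0.05,-0.08,0.2,0,-0.04,1],
  squeeze=45,
)

```text
time_s: 3.75
ee_pos: [0.5734, 0.1711, 0.1285]
eef_rot: [2.041, 2.118, -0.263]
contact_force: [-0.7, 0.6, -0.2]
opening: 0.809
finger_force: 0.0
```

Call:
move_arm(
  moves=[0,0,0,0,0,0,1,0,0,0,0,0,0,1,0,0,0,0,0,0,1,0,0,0,0,0,0,1],
)

```text
time_s: 4.15
ee_pos: [0.5732, 0.1708, 0.1281]
eef_rot: [2.042, 2.118, -0.264]
contact_force: [1.0, 0.2, 0.0]
opening: 0.447
finger_force: 0.0
```

Run:
```python
from h import *
np.set_printoptions(precision=4,suppress=True)
p,q=now(); print(p,q.as_rotvec(),Rt(92,15).as_rotvec(),bot.read_state()["contact_force"])
zt=q.as_matrix()[:,2]
print("grasp pt",p-.019*zt)
# lift along rod axis, slight -y, then up
r=np.array([-.019,.544,.839])
up=p+r*.02+[0,-.003,0]
f=plan(p,q,[(up,q,.01),(p+r*.115+[0,-.006,0],q,.035)],grip=1)
```

```text
[0.5732 0.1708 0.1281] [ 2.0418  2.118  -0.2638] [ 2.0432  2.1158 -0.269 ] [0.9578 0.2027 0.0056]
grasp pt [0.573  0.1757 0.1465]
0,0,0,0.04,0,-0.23,1,
0,0,0,0.08,0,-0.46,1,
0,0,0,0.31,0,-1.2,1,
0,0,0,0.53,0,-1.95,1,
0,0,0,0.75,0,-2.69,1
--
```

Fingers still closing; continue.

Call:
move_arm(
  moves=[0,0,0,0,0,0,1,0,0,0,0,0,0,1,0,0,0,0,0,0,1,0,0,0,0,0,0,1,0,0,0,0,0,0,1],
)

```text
time_s: 4.65
ee_pos: [0.5732, 0.1709, 0.1281]
eef_rot: [2.042, 2.118, -0.264]
contact_force: [0.2, -0.5, -0.6]
opening: 0.149
finger_force: 45.0
```

Call:
move_arm(
  moves=[0,0,0,0,0,0,1,0,0,0,0,0,0,1,0,0,0,0,0,0,1],
)

```text
time_s: 4.95
ee_pos: [0.5732, 0.1709, 0.1281]
eef_rot: [2.042, 2.118, -0.264]
contact_force: [-0.1, -0.6, 0.6]
opening: 0.148
finger_force: 45.0
```

Call:
move_arm(
  moves=[0,0,0,0.04,0,-0.23,1,0,0,0,0.08,0,-0.46,1,0,0,0,0.31,0,-1.2,1,0,0,0,0.53,0,-1.95,1,0,0,0,0.75,0,-2.69,1],
)

```text
time_s: 5.45
ee_pos: [0.5708, 0.2286, 0.2264]
eef_rot: [2.042, 2.119, -0.262]
contact_force: [0.7, -0.5, -0.6]
opening: 0.151
finger_force: 45.0
```

Call:
move_arm(
  moves=[0,0,0,0.2,0,-0.75,1,0,0,0,0.4,0,-1.5,1,0,0,0,0.4,0,-1.5,1,0,0,0,0.4,0,-1.5,1],
)

```text
time_s: 5.85
ee_pos: [0.5695, 0.2593, 0.2792]
eef_rot: [2.04, 2.119, -0.261]
contact_force: [0.2, -0.2, -0.3]
opening: 0.151
finger_force: 45.0
```

```bash
cat > look.py <<'E'
from h import *
import sys
np.set_printoptions(precision=4,suppress=True)
p,q=now(); print(p,q.as_rotvec(),bot.read_state()["joints"],bot.read_state()["contact_force"])
n=sys.argv[1]
for c in("scene","side"):
    im,d=cams.grab_frame(c);cv2.imwrite(f"pics/{c}{n}.png",im[:,:,::-1]);np.save(f"pics/{c}{n}.npy",d)
E
cat > rodfit.py <<'E'
from h import *
import sys
np.set_printoptions(precision=4,suppress=True)
n=sys.argv[1];p,q=now();g=p-.019*q.as_matrix()[:,2]
# expected rod: angle delta from tool back in xz plane
def rod(delta,s=.157):
    M=q.as_matrix(); r=-M[:,2]*np.cos(np.radians(delta))+M[:,0]*np.sin(np.radians(delta)); return r,g-r*s
for c in("scene","side"):
    r,t=rod(18); print("exp dir",r,"tip",t,[proj(c,t+r*k) for k in(0,.1)])
    C=cloud(c,np.load(f"pics/{c}{n}.npy")).reshape(-1,3); w=C-t; k=w@r; X=C[(k>-.012)&(k<.115)&(np.linalg.norm(w-np.outer(k,r),axis=1)<.025)]
    m=X.mean(0);u=np.linalg.svd(X-m)[2][0];u*=np.sign(u[2])
    e=cam(c)[1]-m;e-=u*(e@u);e/=np.linalg.norm(e); m2=m-e*.0055
    kk=(X-m2)@u; lo=m2+u*(kk.min()+.007)
    M=q.as_matrix(); print(c,len(X),"dir",u,"tool-frame dir",u@M,"delta",np.degrees(np.arctan2(u@M[:,0],-u@M[:,2])),"tip",lo,"s",(g-lo)@u,"perp",(g-lo)-u*((g-lo)@u))
E
python3 look.py 2; python3 rodfit.py 2
```

```text
[0.5695 0.2593 0.2792] [ 2.0404  2.1194 -0.2612] [ 0.0699  0.5077 -0.9858  1.312   0.5953  1.7227 -0.8199] [ 0.1656 -0.1621 -0.2502]
exp dir [-0.0207  0.543   0.8395] tip [0.5726 0.177  0.1641] [array([312.8583, 149.4807]), array([335.5148, 109.0106])]
scene 287 dir [-0.0237  0.5465  0.8371] tool-frame dir [ 0.313  -0.0029 -0.9497] delta 18.24222158107409 tip [0.5724 0.1795 0.1617] s 0.1575371776834813 perp [ 0.0007 -0.0034  0.0022]
exp dir [-0.0207  0.543   0.8395] tip [0.5726 0.177  0.1641] [array([257.0949, 120.5197]), array([259.0513,  79.807 ])]
side 221 dir [-0.022   0.5519  0.8336] tool-frame dir [ 0.3191 -0.001  -0.9477] delta 18.608921496678985 tip [0.5723 0.1794 0.1632] s 0.15639182752747016 perp [ 0.0005 -0.0035  0.0023]
```

```bash
cat >> h.py <<'E'
TT=np.array([.5723,.1795,.1625])-np.array([.5695,.2593,.2792])   # tip minus TCP, world, at calibration
QC=R.from_rotvec([2.0404,2.1194,-.2612]); TIPT=QC.inv().apply(TT)  # tip in tool frame
DELTA=18.4
def pose_for_tip(tip,psi,theta):
    Q=Rt(psi,theta-DELTA); return np.asarray(tip)-Q.apply(TIPT),Q
def tip_now():
    p,q=now(); return p+q.apply(TIPT)
DC=np.array([.5337,-.247]); BEADS=np.array([(.490,-.246),(.525,-.209),(.521,-.287),(.530,-.2485),(.563,-.227),(.566,-.2737)])
E
python3 - <<'E'
from h import *
np.set_printoptions(precision=4,suppress=True)
best=[]
s=np.linspace(0,.06,31)
for th in(38,42):
  for psi in range(85,136,5):
    p,t=np.radians([psi,th]);r=np.array([np.sin(t)*np.cos(p),np.sin(t)*np.sin(p),np.cos(t)])
    for x in np.arange(-.045,.046,.003):
      for y in np.arange(-.045,.046,.003):
        if np.hypot(x,y)>.046: continue
        L=np.array([DC[0]+x,DC[1]+y,.032])+np.outer(s,r)
        rad=np.where(s==0,.007,.0055)
        c=min((np.linalg.norm(L-np.r_[b,.0375],axis=1)-.0125-rad).min() for b in BEADS)
        m=L[:,2]<.06; w=(.058+(L[m,2]-.025)*.138-np.hypot(L[m,0]-DC[0],L[m,1]-DC[1])-rad[m]/np.cos(t)).min()
        best.append((min(c,w),c,w,th,psi,x,y))
best.sort(reverse=True)
seen=[]
for b in best:
    if all(np.hypot(b[5]-o[5],b[6]-o[6])>.01 for o in seen): seen.append(b);print(np.round(b,4))
    if len(seen)>6:break
print(TIPT)
E
```

```text
[  0.0056   0.0056   0.0058  38.     120.      -0.024    0.018 ]
[  0.0056   0.0056   0.0064  38.     105.       0.012   -0.042 ]
[ 0.0047  0.0054  0.0047 38.     85.      0.045  -0.006 ]
[ 0.0047  0.0047  0.0188 38.     90.      0.009  -0.03  ]
[ 0.0045  0.0045  0.0159 38.     85.     -0.027  -0.021 ]
[  0.004    0.004    0.0282  38.     115.       0.021   -0.006 ]
[  0.0038   0.0038   0.0055  38.     135.      -0.033   -0.03  ]
[-0.0474 -0.0007  0.1332]
```

Run:
```python
from h import *
np.set_printoptions(precision=4,suppress=True)
psi,th=115,39
t=np.r_[DC+[-.024,.018],.032]; P,Q=pose_for_tip(t,psi,th); r=Q.apply(QC.inv().apply([-.0228,.549,.8355]));r/=np.linalg.norm(r);print("r",r)
p,q=now()
w0=P+.08*r
f=plan(p,q,[((p+w0)/2+[0,0,.01],q*R.from_rotvec((q.inv()*Q).as_rotvec()/2)),(w0,Q)],grip=1,step=.035)
print("tcp",w0,"then")
plan(*f,[(P+.008*r,Q,.015)],grip=1)
```

```text
r [-0.2658  0.5726  0.7756]
-0.07,-0.06,-0.23,-0.68,-0.28,0.3,1,
-0.14,-0.12,-0.46,-1.36,-0.55,0.6,1,
-0.22,-0.17,-0.68,-2.04,-0.83,0.9,1,
-0.29,-0.23,-0.91,-2.72,-1.1,1.2,1,
-0.36,-0.29,-1.14,-3.41,-1.38,1.5,1
--
-0.07,-0.06,-0.23,-0.61,-0.39,0.31,1,
-0.15,-0.12,-0.45,-1.2,-0.78,0.7,1,
-0.22,-0.18,-0.68,-1.79,-1.18,1.09,1,
-0.29,-0.23,-0.91,-2.38,-1.57,1.48,1,
-0.36,-0.29,-1.14,-2.97,-1.97,1.87,1
--
-0.07,-0.06,-0.22,-0.51,-0.5,0.39,1,
-0.15,-0.12,-0.45,-1.01,-1,0.78,1
--
tcp [ 0.4505 -0.1002  0.2021] then
0,0,0,-0.11,0,0.34,1,
0,0,0,-0.23,0,0.68,1,
0,0,0,-0.34,0,1.02,1,
0,0,0,-0.46,0,1.37,1,
0,0,0,-0.57,0,1.71,1
--
```

Call:
move_arm(
  moves=[-0.07,-0.06,-0.23,-0.68,-0.28,0.3,1,-0.14,-0.12,-0.46,-1.36,-0.55,0.6,1,-0.22,-0.17,-0.68,-2.04,-0.83,0.9,1,-0.29,-0.23,-0.91,-2.72,-1.1,1.2,1,-0.36,-0.29,-1.14,-3.41,-1.38,1.5,1],
)

```text
time_s: 6.45
ee_pos: [0.519, 0.1064, 0.2535]
eef_rot: [1.828, 2.242, -0.273]
contact_force: [0.7, -0.2, 0.5]
opening: 0.149
finger_force: 45.0
```

Call:
move_arm(
  moves=[-0.07,-0.06,-0.23,-0.61,-0.39,0.31,1,-0.15,-0.12,-0.45,-1.2,-0.78,0.7,1,-0.22,-0.18,-0.68,-1.79,-1.18,1.09,1,-0.29,-0.23,-0.91,-2.38,-1.57,1.48,1,-0.36,-0.29,-1.14,-2.97,-1.97,1.87,1],
)

```text
time_s: 6.95
ee_pos: [0.4689, -0.0423, 0.2172]
eef_rot: [1.609, 2.346, -0.275]
contact_force: [0.7, -0.2, -1.6]
opening: 0.153
finger_force: 45.0
```

Call:
move_arm(
  moves=[-0.07,-0.06,-0.22,-0.51,-0.5,0.39,1,-0.15,-0.12,-0.45,-1.01,-1,0.78,1,-0.15,-0.12,-0.45,-1.01,-1,0.78,1,-0.15,-0.12,-0.45,-1.01,-1,0.78,1],
)

```text
time_s: 7.35
ee_pos: [0.4496, -0.1004, 0.2014]
eef_rot: [1.522, 2.382, -0.274]
contact_force: [0.5, 0.3, -1.0]
opening: 0.148
finger_force: 45.0
```

```bash
python3 look.py 3; python3 rodfit.py 3
python3 - <<'E'
from h import *
print(tip_now())
a=cv2.imread("pics/scene3.png"); cv2.imwrite("pics/s3.png",cv2.resize(a[100:330,60:320],None,fx=2.5,fy=2.5,interpolation=cv2.INTER_CUBIC))
E
```

```text
[ 0.4496 -0.1004  0.2014] [ 1.5224  2.3817 -0.2743] [ 0.7968 -0.246  -0.7801  2.0661  0.1667  1.0973  0.3868] [ 0.549   0.2625 -1.0384]
exp dir [-0.2654  0.5637  0.7822] tip [ 0.4899 -0.1812  0.0972] [array([156.0545, 220.177 ]), array([168.3336, 174.7162])]
scene 323 dir [-0.2607  0.5689  0.78  ] tool-frame dir [ 0.3123  0.0065 -0.9499] delta 18.200418380093307 tip [ 0.486  -0.1827  0.0933] s 0.1598529797988885 perp [ 0.0038 -0.001   0.002 ]
exp dir [-0.2654  0.5637  0.7822] tip [ 0.4899 -0.1812  0.0972] [array([196.6267, 255.3187]), array([185.6201, 211.8406])]
[ 0.48925535 -0.18150884  0.09410409]rodfit.py:11: RuntimeWarning: Mean of empty slice.
  m=X.mean(0);u=np.linalg.svd(X-m)[2][0];u*=np.sign(u[2])
  ret = um.true_divide(
Traceback (most recent call last):
  File "rodfit.py", line 13, in <module>
    kk=(X-m2)@u; lo=m2+u*(kk.min()+.007)
                          ~~~~~~^^
ValueError: zero-size array to reduction operation minimum which has no identity
```

View pics/s3.png

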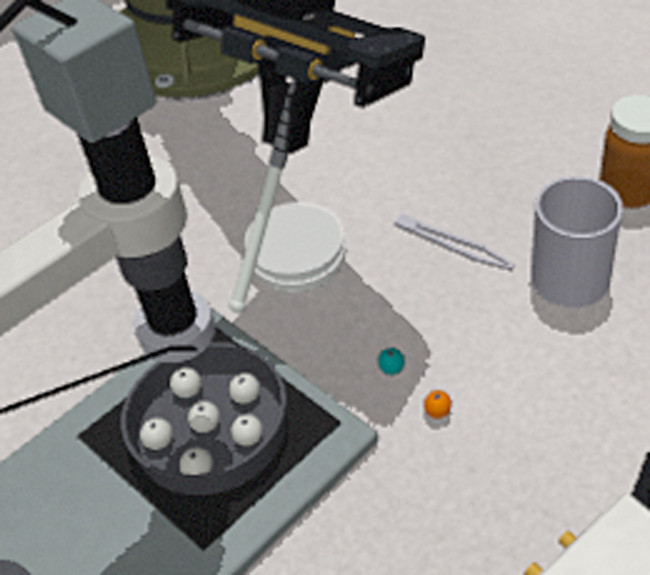

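Rod tip hovers at the dish's left edge below the lens height, at (238,305) in the crop, all clear. Slide in along the rod's axis.

Call:
move_arm(
  moves=[0,0,0,-0.11,0,0.34,1,0,0,0,-0.23,0,0.68,1,0,0,0,-0.34,0,1.02,1,0,0,0,-0.46,0,1.37,1,0,0,0,-0.57,0,1.71,1],
)

```text
time_s: 7.95
ee_pos: [0.4702, -0.1412, 0.1446]
eef_rot: [1.519, 2.384, -0.273]
contact_force: [0.4, -0.7, -1.2]
opening: 0.146
finger_force: 45.0
```

```bash
python3 look.py 4
python3 - <<'E'
from h import *
print(tip_now())
a=cv2.imread("pics/scene4.png"); cv2.imwrite("pics/s4.png",cv2.resize(a[190:310,80:220],None,fx=4.5,fy=4.5,interpolation=cv2.INTER_CUBIC))
p,q=now(); zt=q.inv().apply([0,0,-.001/.04]); print("down 1mm in tool units",zt)
E
```

```text
[ 0.4702 -0.1412  0.1446] [ 1.5187  2.3839 -0.2726] [ 0.8434 -0.1026 -0.7973  2.0994  0.2956  0.9646  0.3278] [ 0.4282 -0.7169 -1.225 ]
[ 0.50645279 -0.22409009  0.03515657]
down 1mm in tool units [8.68835033e-03 1.29950680e-05 2.34416808e-02]
```

View pics/s4.png

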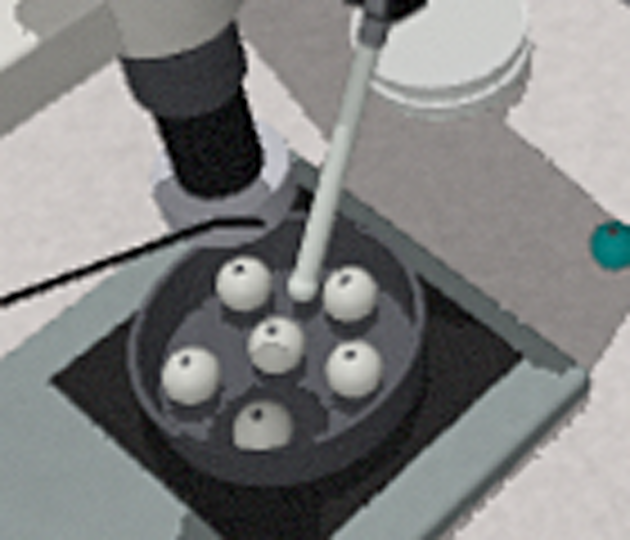

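The tip stands between beads A, B and D (at (302,288)). Feel downward.

Call:
move_arm(
  moves=[0,0,0,-0.01,0,0.03,1,0,0,0,-0.01,0,0.05,1,0,0,0,-0.02,0,0.07,1,0,0,0,-0.02,0,0.07,1],
)

```text
time_s: 8.45
ee_pos: [0.4711, -0.1419, 0.1444]
eef_rot: [1.517, 2.382, -0.273]
contact_force: [-0.8, -0.2, -0.1]
opening: 0.153
finger_force: 45.0
```

Call:
move_arm(
  moves=[0,0,0,0,0,0.03,1,0,0,0,0,0,0.03,1,0,0,0,0,0,0.03,1],
)

```text
time_s: 8.75
ee_pos: [0.4711, -0.1423, 0.1429]
eef_rot: [1.517, 2.383, -0.273]
contact_force: [-0.9, -0.1, -1.0]
opening: 0.151
finger_force: 45.0
```

```bash
python3 -c "
from h import *
print(tip_now(),bot.read_state()['contact_force'],bot.read_state()['torque'])"
```

```text
[ 0.50930005 -0.22513586  0.03485688] [-0.906886   -0.09562176 -1.01293853] [0.41653708 0.08963695 0.02103295]
```

Call:
move_arm(
  moves=[0,0,0,0,0,0.03,1,0,0,0,0,0,0.03,1,0,0,0,0,0,0.03,1],
)

```text
time_s: 9.05
ee_pos: [0.4712, -0.1427, 0.1416]
eef_rot: [1.518, 2.383, -0.273]
contact_force: [0.4, -0.8, -0.0]
opening: 0.147
finger_force: 45.0
```

Call:
move_arm(
  moves=[0,0,0,0.01,0,0.03,1,0,0,0,0.01,0,0.03,1,0,0,0,0.01,0,0.03,1],
)

```text
time_s: 9.35
ee_pos: [0.4713, -0.1428, 0.1404]
eef_rot: [1.518, 2.383, -0.273]
contact_force: [0.5, 0.3, -0.0]
opening: 0.15
finger_force: 45.0
```

Call:
move_arm(
  moves=[0,0,0,0,0,0.02,1,0,0,0,0,0,0.02,1,0,0,0,0,0,0.02,1],
)

```text
time_s: 9.65
ee_pos: [0.4714, -0.143, 0.1397]
eef_rot: [1.518, 2.383, -0.273]
contact_force: [-0.2, 1.0, -0.6]
opening: 0.149
finger_force: 45.0
```

Call:
move_arm(
  moves=[0,0,0,0.01,0,0.02,1,0,0,0,0.01,0,0.02,1,0,0,0,0.01,0,0.02,1],
)

```text
time_s: 9.95
ee_pos: [0.4716, -0.1428, 0.1391]
eef_rot: [1.517, 2.383, -0.273]
contact_force: [-1.1, 0.6, 2.5]
opening: 0.152
finger_force: 45.0
```

Call:
move_arm(
  moves=[0,0,0,0.01,0,0.02,1,0,0,0,0.01,0,0.02,1,0,0,0,0.01,0,0.02,1],
)

```text
time_s: 10.25
ee_pos: [0.4717, -0.1425, 0.1387]
eef_rot: [1.517, 2.382, -0.273]
contact_force: [-2.7, 3.3, 6.0]
opening: 0.15
finger_force: 45.0
```

Call:
move_arm(
  moves=[0,0,0,0.01,0,0.02,1,0,0,0,0.01,0,0.02,1,0,0,0,0.01,0,0.02,1],
)

```text
time_s: 10.55
ee_pos: [0.472, -0.1422, 0.1383]
eef_rot: [1.516, 2.382, -0.273]
contact_force: [-4.7, 5.3, 10.2]
opening: 0.148
finger_force: 44.9
```

Contact with the floor is clear (10 N upward). Back off about 3 mm above it.

Call:
move_arm(
  moves=[0,0,0,-0.02,0,-0.06,1,0,0,0,-0.04,0,-0.13,1,0,0,0,-0.04,0,-0.13,1],
)

```text
time_s: 10.85
ee_pos: [0.4712, -0.1426, 0.1426]
eef_rot: [1.518, 2.382, -0.272]
contact_force: [-0.9, 0.1, 0.5]
opening: 0.149
finger_force: 45.0
```

Run:
```python
from h import *
np.set_printoptions(precision=4,suppress=True)
p,q=now(); t=tip_now(); print(p,t,bot.read_state()["contact_force"])
h=np.array([np.cos(np.radians(115)),np.sin(np.radians(115))])
def W(xy): return p+np.r_[DC+xy-t[:2],0]
c=-.003*h
arc=[c+.036*np.array([np.cos(a),np.sin(a)]) for a in np.radians(np.linspace(140,-60,17))]
d=np.array([.72,-.69]); s0=t[:2]-DC
wps=[(W(s0+.026*d),q,.009),(W(arc[0]),q,.012)]+[(W(a),q,.009) for a in arc[1:]]
plan(p,q,wps,grip=1)
```

```text
[ 0.4712 -0.1426  0.1426] [ 0.5094 -0.2255  0.0345] [-0.9062  0.0901  0.5373]
0,0,0,-0.19,0.08,0.07,1,
0,0,0,-0.38,0.16,0.14,1,
0,0,0,-0.57,0.23,0.21,1,
0,0,0,-0.38,0.14,0.14,1,
0,0,0,-0.19,0.04,0.07,1
--
0,0,0,0.19,-0.1,-0.07,1,
0,0,0,0.24,0.09,-0.09,1,
0,0,0,0.26,0.28,-0.1,1,
0,0,0,0.25,0.48,-0.09,1,
0,0,0,0.19,0.66,-0.07,1
--
0,0,0,-0.1,0.17,0.04,1,
0,0,0,-0.23,0.31,0.09,1,
0,0,0,-0.38,0.42,0.14,1,
0,0,0,-0.55,0.49,0.21,1,
0,0,0,-0.73,0.52,0.28,1
--
0,0,0,-0.18,-0.01,0.07,1,
0,0,0,-0.36,-0.07,0.13,1,
0,0,0,-0.52,-0.16,0.19,1,
0,0,0,-0.66,-0.29,0.24,1,
0,0,0,-0.77,-0.45,0.28,1
--
0,0,0,-0.07,-0.18,0.03,1,
0,0,0,-0.11,-0.37,0.04,1
--
```

Call:
move_arm(
  moves=[0,0,0,-0.19,0.08,0.07,1,0,0,0,-0.38,0.16,0.14,1,0,0,0,-0.57,0.23,0.21,1,0,0,0,-0.38,0.14,0.14,1,0,0,0,-0.19,0.04,0.07,1],
)

```text
time_s: 11.35
ee_pos: [0.4756, -0.1487, 0.1419]
eef_rot: [1.519, 2.384, -0.272]
contact_force: [-0.3, 0.4, -0.3]
opening: 0.147
finger_force: 45.0
```

Call:
move_arm(
  moves=[0,0,0,0.19,-0.1,-0.07,1,0,0,0,0.24,0.09,-0.09,1,0,0,0,0.26,0.28,-0.1,1,0,0,0,0.25,0.48,-0.09,1,0,0,0,0.19,0.66,-0.07,1],
)

```text
time_s: 11.85
ee_pos: [0.4961, -0.1321, 0.1425]
eef_rot: [1.519, 2.383, -0.278]
contact_force: [-2.8, -5.4, 1.1]
opening: 0.145
finger_force: 44.8
```

```bash
python3 look.py 5
cat > beads.py <<'E'
from h import *
import sys
from scipy.optimize import least_squares
np.set_printoptions(precision=4,suppress=True)
n=sys.argv[1]; im=cv2.imread(f"pics/scene{n}.png"); C=cloud("scene",np.load(f"pics/scene{n}.npy"))
X=C.reshape(-1,3); d=np.hypot(X[:,0]-DC[0],X[:,1]-DC[1]); Y=X[(d>.05)&(d<.08)&(X[:,2]>.048)&(X[:,2]<.06)]
dc=least_squares(lambda c:np.hypot(Y[:,0]-c[0],Y[:,1]-c[1])-.064,DC,loss="soft_l1",f_scale=.002).x
print("dish",dc, "(was .5343 -.2472)"); print("tip-DC",tip_now()-np.r_[DC,0])
m=((C[...,2]>.034)&(C[...,2]<.056)&(np.hypot(C[...,0]-dc[0],C[...,1]-dc[1])<.057)&(im.max(2)>110)).astype(np.uint8)
k,l,st,ce=cv2.connectedComponentsWithStats(m,connectivity=4)
for j in range(1,k):
    if st[j,4]>25:
        Z=C[l==j]; f=least_squares(lambda p:np.linalg.norm(Z-np.r_[p,.0375],axis=1)-.0125,Z[:,:2].mean(0),loss="soft_l1",f_scale=.002)
        print("blob",st[j,4],ce[j],"rel",f.x-DC,"dist to starts mm",np.linalg.norm(BEADS-f.x,axis=1).round(3)*1000, "res",abs(f.fun).mean())
cv2.imwrite(f"pics/z{n}.png",cv2.resize(im[190:310,80:220],None,fx=4.5,fy=4.5,interpolation=cv2.INTER_CUBIC))
E
python3 beads.py 5
```

```text
[ 0.4961 -0.1321  0.1425] [ 1.519   2.3827 -0.2781] [ 0.829  -0.0178 -0.8384  2.0474  0.3789  0.988   0.2339] [-2.8066 -5.4332  1.0984]
dish [ 0.5341 -0.2473] (was .5343 -.2472)
tip-DC [0.0008 0.0318 0.0343]
blob 103 [133.5631 252.7184] rel [-0.0438  0.0011] dist to starts mm [ 0. 51. 52. 40. 75. 81.] res 0.0010783300082494315
blob 171 [160.6491 257.4503] rel [0.0054 0.0419] dist to starts mm [64. 15. 84. 44. 32. 74.] res 0.002883100521721534
blob 112 [158.     271.6696] rel [0.0289 0.02  ] dist to starts mm [75. 42. 73. 39.  0. 47.] res 0.0011866245189942407
blob 116 [121.75   273.1466] rel [-0.0127 -0.0406] dist to starts mm [52. 79.  1. 40. 74. 47.] res 0.0009913348083619522
blob 200 [136.925 279.64 ] rel [ 0.0277 -0.025 ] dist to starts mm [76. 73. 43. 39. 45.  5.] res 0.004316039217014977
```

View pics/z5.png

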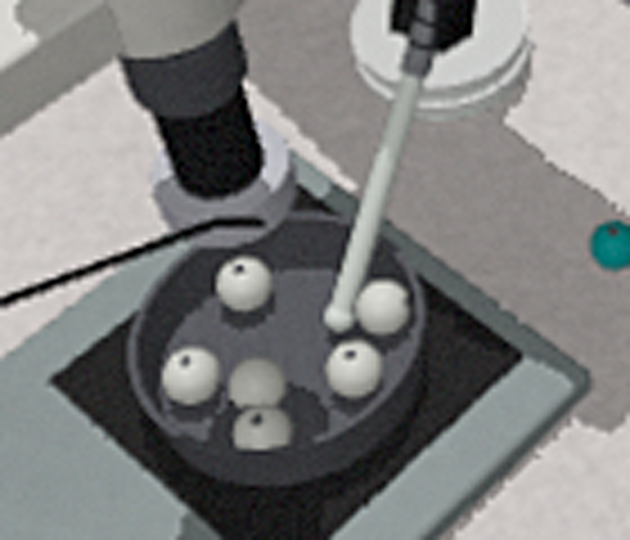

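Call:
move_arm(
  moves=[0,0,0,-0.1,0.14,0.04,1,0,0,0,-0.24,0.28,0.09,1,0,0,0,-0.4,0.38,0.15,1],
)

```text
time_s: 12.25
ee_pos: [0.5186, -0.1401, 0.1428]
eef_rot: [1.518, 2.382, -0.271]
contact_force: [-0.4, -1.5, -0.2]
opening: 0.146
finger_force: 45.0
```

Freely moving; continue the sweep.

Call:
move_arm(
  moves=[0,0,0,-0.16,0.08,0.06,1,0,0,0,-0.34,0.12,0.13,1,0,0,0,-0.52,0.11,0.2,1,0,0,0,-0.7,0.06,0.26,1],
)

```text
time_s: 12.65
ee_pos: [0.5295, -0.1654, 0.14]
eef_rot: [1.524, 2.388, -0.276]
contact_force: [-4.6, -0.7, -1.2]
opening: 0.153
finger_force: 45.2
```

```bash
python3 look.py 6; python3 beads.py 6
python3 - <<'E'
from h import *
p,q=now();t=tip_now()
h=np.array([np.cos(np.radians(115)),np.sin(np.radians(115))]);c=-.003*h
a0=np.degrees(np.arctan2(*(t[:2]-DC-c)[::-1]));print(a0)
plan(p,q,[(p+np.r_[DC+c+.036*np.array([np.cos(a),np.sin(a)])-t[:2],0],q,.009) for a in np.radians(np.linspace(a0,-60,9))[1:]],grip=1)
E
```

```text
[ 0.5295 -0.1654  0.14  ] [ 1.5235  2.3882 -0.2755] [ 0.8392  0.0938 -0.8173  1.9695  0.4625  0.9965  0.2318] [-4.6426 -0.6607 -1.2403]
dish [ 0.5351 -0.2472] (was .5343 -.2472)
tip-DC [ 0.0337 -0.0024  0.0322]
blob 100 [133.71 252.98] rel [-0.0428  0.0013] dist to starts mm [ 1. 50. 51. 39. 75. 80.] res 0.001058338788330874
blob 102 [165.3235 263.598 ] rel [0.0212 0.0421] dist to starts mm [77. 30. 89. 50. 24. 70.] res 0.0012561598022043947
blob 157 [152.414  277.6051] rel [0.0435 0.0026] dist to starts mm [87. 63. 71. 47. 22. 31.] res 0.0037168626672286495
blob 114 [122.0526 273.2281] rel [-0.0118 -0.0401] dist to starts mm [52. 78.  1. 39. 73. 46.] res 0.0010686370761273695
blob 196 [137.0663 279.8214] rel [ 0.0283 -0.0251] dist to starts mm [77. 73. 44. 40. 45.  4.] res 0.004502587817821348
0.5386745865007022
0,0,0,-0.13,0.02,0.05,1,
0,0,0,-0.22,-0.04,0.08,1,
0,0,0,-0.3,-0.13,0.11,1,
0,0,0,-0.37,-0.22,0.14,1,
0,0,0,-0.43,-0.32,0.16,1
--
0,0,0,-0.05,-0.11,0.02,1,
0,0,0,-0.08,-0.22,0.03,1,
0,0,0,-0.1,-0.34,0.04,1
--
```

Call:
move_arm(
  moves=[0,0,0,-0.14,0.02,0.02,1,0,0,0,-0.23,-0.04,0.05,1,0,0,0,-0.31,-0.13,0.08,1,0,0,0,-0.38,-0.22,0.11,1,0,0,0,-0.44,-0.32,0.13,1],
)

```text
time_s: 13.25
ee_pos: [0.5303, -0.1872, 0.1447]
eef_rot: [1.514, 2.382, -0.269]
contact_force: [0.5, 0.6, -0.8]
opening: 0.15
finger_force: 45.0
```

```bash
python3 look.py 7; python3 beads.py 7
```

```text
[ 0.5303 -0.1872  0.1447] [ 1.514   2.3818 -0.2688] [ 0.8698  0.0842 -0.8     1.9676  0.4513  0.9743  0.2854] [ 0.5287  0.5736 -0.81  ]
dish [ 0.536  -0.2469] (was .5343 -.2472)
tip-DC [ 0.0341 -0.0239  0.0367]
blob 92 [134.     253.5435] rel [-0.0423  0.0013] dist to starts mm [ 1. 50. 51. 39. 74. 80.] res 0.0011478462900790473
blob 99 [165.6263 263.7576] rel [0.0212 0.0426] dist to starts mm [77. 30. 89. 51. 24. 70.] res 0.001249815364120228
blob 115 [122.3391 273.6522] rel [-0.0105 -0.0401] dist to starts mm [53. 78.  2. 39. 72. 45.] res 0.0010937406828774358
blob 156 [137.891  278.5385] rel [ 0.0268 -0.0196] dist to starts mm [73. 68. 44. 35. 40.  9.] res 0.0038460690149288565
blob 89 [152.     282.2584] rel [ 0.0459 -0.0019] dist to starts mm [90. 68. 70. 50. 28. 28.] res 0.0011671276144063177
blob 96 [128.7292 284.5833] rel [ 0.0212 -0.0426] dist to starts mm [78. 86. 34. 48. 63. 19.] res 0.0011480723371011593
```

View pics/z7.png

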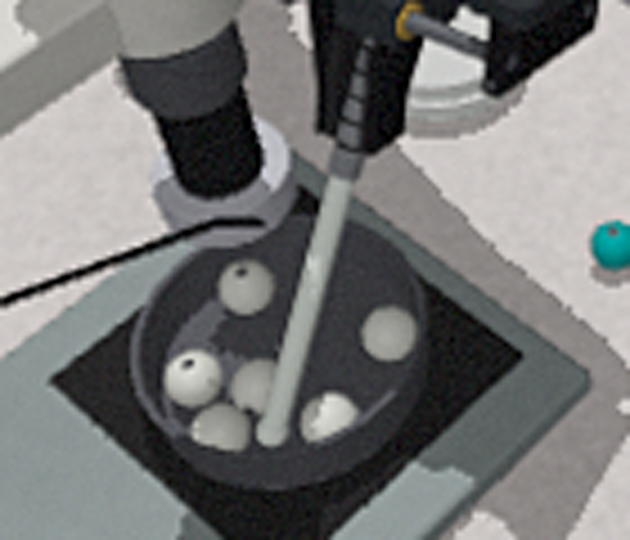

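Run:
```python
from h import *
p,q=now();t=tip_now()
h=np.array([np.cos(np.radians(115)),np.sin(np.radians(115))]);c=-.003*h+[.0015,0]
v=t[:2]-DC-c;a0=np.degrees(np.arctan2(v[1],v[0]));print(a0,np.hypot(*v))
plan(p,q,[(p+np.r_[DC+c+.038*np.array([np.cos(a),np.sin(a)])-t[:2],-.002],q,.009) for a in np.radians(np.linspace(a0,-130,11))[1:]],grip=1)
```

```text
-34.014864920974084 0.03783607212571195
0,0,0,-0.05,-0.14,0.07,1,
0,0,0,-0.09,-0.29,0.09,1,
0,0,0,-0.11,-0.45,0.09,1,
0,0,0,-0.11,-0.61,0.09,1,
0,0,0,-0.07,-0.77,0.08,1
--
0,0,0,0.05,-0.14,-0.02,1,
0,0,0,0.13,-0.28,-0.05,1,
0,0,0,0.23,-0.4,-0.09,1,
0,0,0,0.34,-0.5,-0.13,1,
0,0,0,0.47,-0.58,-0.18,1
--
```

Call:
move_arm(
  moves=[0,0,0,-0.05,-0.14,0.06,1,0,0,0,-0.09,-0.29,0.08,1,0,0,0,-0.11,-0.45,0.08,1,0,0,0,-0.11,-0.61,0.08,1,0,0,0,-0.07,-0.77,0.07,1],
)

```text
time_s: 13.85
ee_pos: [0.5016, -0.2045, 0.1424]
eef_rot: [1.518, 2.382, -0.273]
contact_force: [0.1, -1.0, 0.8]
opening: 0.146
finger_force: 45.0
```

```bash
python3 look.py 8; python3 beads.py 8
```

```text
[ 0.5016 -0.2045  0.1424] [ 1.5179  2.3822 -0.2728] [ 0.9161  0.0179 -0.778   2.0222  0.3882  0.9399  0.371 ] [ 0.0827 -1.0031  0.7532]
dish [ 0.5362 -0.2471] (was .5343 -.2472)
tip-DC [ 0.0051 -0.0406  0.0341]
blob 33 [137.2424 254.1818] rel [-0.0416  0.0004] dist to starts mm [ 2. 50. 50. 38. 74. 79.] res 0.0010888425286121075
blob 358 [124.8883 270.5866] rel [-0.0073 -0.0331] dist to starts mm [50. 71.  9. 32. 64. 40.] res 0.007743301149625966
blob 97 [165.6392 263.732 ] rel [0.0213 0.0428] dist to starts mm [77. 30. 89. 51. 24. 70.] res 0.0011751817763363084
blob 89 [152.0337 282.2472] rel [ 0.045  -0.0021] dist to starts mm [89. 67. 69. 49. 27. 28.] res 0.001269701087744622
```

Call:
move_arm(
  moves=[0,0,0,0.05,-0.14,-0.02,1,0,0,0,0.13,-0.28,-0.05,1,0,0,0,0.23,-0.4,-0.09,1,0,0,0,0.34,-0.5,-0.13,1,0,0,0,0.47,-0.58,-0.18,1],
)

```text
time_s: 14.45
ee_pos: [0.4755, -0.194, 0.1438]
eef_rot: [1.511, 2.38, -0.266]
contact_force: [5.9, 2.0, -1.1]
opening: 0.148
finger_force: 45.2
```

```bash
cat > vote.py <<'E'
from h import *
import sys
np.set_printoptions(precision=4,suppress=True)
n=sys.argv[1]; dc=DC+[float(sys.argv[2]) if len(sys.argv)>2 else 0,0]
X=[]
for c in("scene","side"):
    im=cv2.imread(f"pics/{c}{n}.png"); C=cloud(c,np.load(f"pics/{c}{n}.npy"))
    m=(C[...,2]>.033)&(C[...,2]<.054)&(np.hypot(C[...,0]-dc[0],C[...,1]-dc[1])<.057)&(im.max(2)>85); X.append(C[m])
N=len(X[0]);X=np.vstack(X)
g=np.arange(-.047,.0471,.001); G=np.array([(x,y) for x in g for y in g if np.hypot(x,y)<.047])+dc
for k in range(7):
    D=np.linalg.norm(X[None]-np.c_[G,np.full(len(G),.0375)][:,None],axis=2)
    sc=(abs(D-.0125)<.002).sum(1)-1.0*(D<.0095).sum(1); i=sc.argmax()
    if sc[i]<20: break
    inl=X[abs(D[i]-.0125)<.003]
    print("bead rel",G[i]-DC,"score",sc[i],"to starts mm",(np.linalg.norm(BEADS-G[i],axis=1)*1000).round())
    X=X[D[i]>.0165]
E
python3 look.py 9; python3 beads.py 9|head -2; python3 vote.py 7 .002; echo; python3 vote.py 9 .002
```

```text
[ 0.4755 -0.194   0.1438] [ 1.5114  2.3804 -0.2662] [ 0.9273 -0.0726 -0.7693  2.0842  0.3069  0.9187  0.4295] [ 5.9412  1.9963 -1.1172]
dish [ 0.5337 -0.2479] (was .5343 -.2472)
tip-DC [-0.0196 -0.0293  0.0358]
bead rel [ 0.047 -0.002] score 171.0 to starts mm [91. 69. 71. 51. 28. 29.]
bead rel [ 0.022 -0.042] score 157.0 to starts mm [79. 86. 35. 48. 62. 18.]
bead rel [ 0.012 -0.018] score 138.0 to starts mm [59. 60. 33. 23. 42. 22.]
bead rel [0.021 0.042] score 123.0 to starts mm [77. 30. 89. 50. 24. 70.]
bead rel [-0.011 -0.041] score 101.0 to starts mm [53. 79.  2. 40. 73. 46.]
bead rel [-0.041  0.002] score 85.0 to starts mm [ 3. 48. 51. 37. 73. 79.]
bead rel [ 0.028 -0.023] score 56.0 to starts mm [76. 71. 44. 38. 43.  6.]

bead rel [ 0.043 -0.004] score 164.0 to starts mm [87. 67. 66. 47. 28. 25.]
bead rel [0.02 0.04] score 141.0 to starts mm [75. 29. 86. 48. 22. 68.]
bead rel [-0.01  -0.012] score 124.0 to starts mm [36. 50. 28. 12. 51. 45.]
bead rel [-0.043  0.013] score 76.0 to starts mm [12. 42. 61. 42. 73. 85.]
bead rel [-0.033 -0.031] score 74.0 to starts mm [34. 73. 22. 42. 81. 65.]
bead rel [-0.015 -0.02 ] score 24.0 to starts mm [36. 58. 20. 22. 60. 48.]
bead rel [-0.044 -0.008] score 21.0 to starts mm [ 9. 58. 45. 41. 78. 79.]
```

Run:
```python
from h import *
p,q=now();t=tip_now()
W=lambda x,y:(p+np.r_[DC+[x,y]-t[:2],-.001],q,.008)
plan(p,q,[W(-.027,-.0235),W(-.031,-.0165),W(-.033,-.009)],grip=1)
```

```text
0,0,0,0.1,-0.05,-0.03,1,
0,0,0,0.21,-0.11,-0.05,1,
0,0,0,0.3,-0.11,-0.09,1,
0,0,0,0.39,-0.12,-0.12,1,
0,0,0,0.57,-0.09,-0.19,1
--
```

Call:
move_arm(
  moves=[0,0,0,0.1,-0.06,-0.03,1,0,0,0,0.21,-0.11,-0.05,1,0,0,0,0.3,-0.11,-0.09,1,0,0,0,0.39,-0.12,-0.12,1,0,0,0,0.53,-0.1,-0.17,1],
)

```text
time_s: 15.05
ee_pos: [0.4616, -0.1755, 0.1422]
eef_rot: [1.513, 2.382, -0.268]
contact_force: [3.2, 2.1, 0.7]
opening: 0.148
finger_force: 45.1
```

```bash
python3 look.py 10; python3 beads.py 10|head -2; python3 vote.py 10 0
python3 - <<'E'
from h import *
p,q=now();t=tip_now()
W=lambda x,y:(p+np.r_[DC+[x,y]-t[:2],-.001],q,.009)
plan(p,q,[W(-.030,-.012),W(-.003,-.014)],grip=1)
E
```

```text
[ 0.4616 -0.1755  0.1422] [ 1.5134  2.3818 -0.2676] [ 0.9137 -0.1198 -0.778   2.118   0.2692  0.923   0.4265] [3.1793 2.104  0.6784]
dish [ 0.5309 -0.2492] (was .5343 -.2472)
tip-DC [-0.0339 -0.0109  0.0339]
bead rel [ 0.041 -0.007] score 156.0 to starts mm [85. 67. 63. 45. 29. 22.]
bead rel [0.019 0.039] score 152.0 to starts mm [73. 28. 85. 46. 22. 67.]
bead rel [-0.012 -0.007] score 109.0 to starts mm [33. 45. 33. 10. 49. 48.]
bead rel [-0.042 -0.021] score 49.0 to starts mm [22. 68. 35. 43. 82. 75.]
bead rel [-0.042  0.021] score 42.0 to starts mm [20. 37. 68. 44. 71. 88.]
bead rel [-0.039 -0.009] score 26.0 to starts mm [11. 56. 41. 36. 74. 73.]
0,0,0,-0.05,0.08,0.05,1,
0,0,0,-0.13,0.22,0.08,1,
0,0,0,-0.21,0.37,0.11,1,
0,0,0,-0.29,0.52,0.14,1,
0,0,0,-0.36,0.67,0.17,1
--
```

Call:
move_arm(
  moves=[0,0,0,-0.05,0.08,0.05,1,0,0,0,-0.13,0.22,0.08,1,0,0,0,-0.21,0.37,0.11,1,0,0,0,-0.29,0.52,0.14,1,0,0,0,-0.36,0.67,0.17,1],
)

```text
time_s: 15.65
ee_pos: [0.4904, -0.181, 0.1395]
eef_rot: [1.52, 2.383, -0.274]
contact_force: [-0.2, 0.3, -1.1]
opening: 0.151
finger_force: 45.0
```

```bash
python3 look.py 11; python3 beads.py 11; python3 vote.py 11 -.003
python3 - <<'E'
from h import *
im,d=cams.grab_frame("wrist"); cv2.imwrite("pics/w11.png",im[:,:,::-1]);np.save("pics/w11.npy",d)
C=cloud("wrist",d); m=(np.hypot(C[...,0]-DC[0],C[...,1]-DC[1])<.06)&(C[...,2]>.03)&(C[...,2]<.055); print(m.sum(), np.median(C[m],0) if m.any() else 0)
E
```

```text
[ 0.4904 -0.181   0.1395] [ 1.52    2.383  -0.2741] [ 0.9095 -0.019  -0.8057  2.0546  0.3631  0.9428  0.3461] [-0.2487  0.3288 -1.135 ]
dish [ 0.5308 -0.2491] (was .5343 -.2472)
tip-DC [-0.0044 -0.016   0.0315]
blob 57 [146.     247.7544] rel [-0.0432  0.0242] dist to starts mm [23. 37. 71. 47. 73. 91.] res 0.0008030470851113071
blob 94 [131.3936 250.4149] rel [-0.0518  0.0006] dist to starts mm [ 8. 57. 56. 48. 83. 88.] res 0.0012447888153678812
blob 106 [121.1792 259.1887] rel [-0.044  -0.0269] dist to starts mm [28. 74. 34. 48. 87. 76.] res 0.0012591915512014423
blob 102 [163.3137 263.598 ] rel [0.0178 0.0381] dist to starts mm [72. 26. 84. 45. 21. 66.] res 0.0011800169920042868
blob 178 [140.118  267.5225] rel [ 0.0027 -0.0036] dist to starts mm [47. 43. 40.  7. 36. 38.] res 0.0027586346064561998
blob 89 [148.5955 281.4719] rel [ 0.0402 -0.0067] dist to starts mm [84. 66. 63. 44. 29. 22.] res 0.0012247197502479872
bead rel [ 0.041 -0.007] score 160.0 to starts mm [85. 67. 63. 45. 29. 22.]
bead rel [0.005 0.   ] score 151.0 to starts mm [49. 40. 44.  9. 31. 38.]
bead rel [0.018 0.039] score 150.0 to starts mm [72. 27. 85. 46. 22. 67.]
bead rel [-0.042 -0.026] score 77.0 to starts mm [27. 72. 32. 45. 85. 74.]
bead rel [-0.049  0.   ] score 66.0 to starts mm [ 5. 55. 54. 45. 81. 86.]
bead rel [-0.043  0.024] score 58.0 to starts mm [23. 37. 71. 47. 72. 91.]
bead rel [-0.006 -0.006] score 33.0 to starts mm [38. 44. 35.  5. 44. 44.]
2075 [ 0.49902837 -0.22601092  0.04490214]
```

Run:
```python
from h import *
p,q=now();t=tip_now()
W=lambda x,y:(p+np.r_[DC+[x,y]-t[:2],.002],q,.005)
plan(p,q,[W(.003,-.005)],grip=1)
```

```text
0,0,0,0.05,0.1,-0.03,1,
0,0,0,0.09,0.2,-0.07,1,
0,0,0,0.14,0.3,-0.1,1
--
```

Call:
move_arm(
  moves=[0,0,0,0.05,0.1,-0.03,1,0,0,0,0.09,0.2,-0.07,1,0,0,0,0.14,0.3,-0.1,1,0,0,0,0.14,0.3,-0.1,1,0,0,0,0.14,0.3,-0.1,1],
)

```text
time_s: 16.3
ee_pos: [0.4986, -0.1689, 0.1418]
eef_rot: [1.517, 2.383, -0.273]
contact_force: [-0.7, -0.1, 0.1]
opening: 0.152
finger_force: 45.0
```

```bash
python3 look.py 12; python3 beads.py 12; python3 vote.py 12 -.003
```

```text
[ 0.4986 -0.1689  0.1418] [ 1.517   2.3832 -0.2729] [ 0.8928 -0.0043 -0.8229  2.0394  0.3796  0.9585  0.3096] [-0.6615 -0.1085  0.1498]
dish [ 0.5307 -0.2491] (was .5343 -.2472)
tip-DC [ 0.0029 -0.005   0.0337]
blob 51 [141.9608 246.7647] rel [-0.0421  0.0271] dist to starts mm [26. 35. 73. 48. 72. 92.] res 0.001064970632177911
blob 101 [131.6436 250.2376] rel [-0.0518  0.0011] dist to starts mm [ 8. 57. 57. 48. 83. 89.] res 0.0012679320295033397
blob 107 [121.215  259.2243] rel [-0.0438 -0.0264] dist to starts mm [27. 73. 34. 47. 87. 76.] res 0.0012489854994824144
blob 105 [163.2476 263.3619] rel [0.0181 0.0386] dist to starts mm [72. 27. 84. 46. 22. 67.] res 0.0011038238705536488
blob 73 [141.8219 266.589 ] rel [-0.0015  0.0028] dist to starts mm [42. 36. 44.  5. 35. 45.] res 0.002193476472438553
blob 108 [153.2222 271.0648] rel [0.0214 0.0122] dist to starts mm [66. 40. 62. 29. 11. 40.] res 0.001146836615573707
blob 87 [148.6437 281.4943] rel [ 0.0398 -0.0068] dist to starts mm [84. 66. 62. 44. 29. 21.] res 0.0012137827274719603
bead rel [ 0.04  -0.007] score 165.0 to starts mm [84. 66. 62. 44. 29. 21.]
bead rel [0.018 0.039] score 162.0 to starts mm [72. 27. 85. 46. 22. 67.]
bead rel [0.022 0.013] score 137.0 to starts mm [67. 40. 63. 30. 10. 41.]
bead rel [-0.042 -0.026] score 82.0 to starts mm [27. 72. 32. 45. 85. 74.]
bead rel [-0.002  0.003] score 69.0 to starts mm [42. 36. 44.  5. 36. 45.]
bead rel [-0.049  0.001] score 64.0 to starts mm [ 5. 55. 55. 45. 81. 86.]
bead rel [-0.041  0.027] score 45.0 to starts mm [26. 34. 73. 47. 71. 91.]
```

Run:
```python
from h import *
from scipy.optimize import least_squares
np.set_printoptions(precision=4,suppress=True)
def circ(X,r,c0):
    f=least_squares(lambda c:np.hypot(X[:,0]-c[0],X[:,1]-c[1])-r,c0,loss="soft_l1",f_scale=.002); return f.x,np.abs(f.fun).mean(),len(X)
for c in("scene","side"):
    for n in(0,12):
        X=cloud(c,np.load(f"pics/{c}{n}.npy")).reshape(-1,3)
        d=np.hypot(X[:,0]-.534,X[:,1]+.247)
        for lo,hi,r in((.153,.167,.028),(.27,.30,.031)):
            Y=X[(X[:,2]>lo)&(X[:,2]<hi)&(d<.045)&(X[:,1]>-.268)]
            if len(Y)>15: print(c,n,lo,circ(Y,r,(.534,-.247)))
        d=np.hypot(X[:,0]-.575,X[:,1]-.116); print(c,n,"beaker",circ(X[(d<.055)&(X[:,2]>.096)&(X[:,2]<.104)],.038,(.575,.116)),circ(X[(d<.055)&(d>.03)&(X[:,2]>.03)&(X[:,2]<.09)&(X[:,1]<.1)],.04,(.575,.116))[0])
p,q=now()
r=q.apply(QC.inv().apply([-.0228,.549,.8355]));r/=np.linalg.norm(r)
bk=np.array([.5745,.1165]); h=np.array([np.cos(np.radians(92)),np.sin(np.radians(92))])
P,Q=pose_for_tip(np.r_[bk-.024*h,.013],92,27); rr=Q.apply(QC.inv().apply([-.0228,.549,.8355]));rr/=np.linalg.norm(rr);print(rr,"final tcp",P)
w1=p+.10*r; w2=P+.165*rr
f=plan(p,q,[(p+.02*r,q,.012),(w1,q,.03),((w1+w2)/2+[-.02,0,.02],q*R.from_rotvec((q.inv()*Q).as_rotvec()/2),.035),(w2,Q,.035)],grip=1)
print(f[0],w2)
```

```text
scene 0 0.153 (array([ 0.5315, -0.2483]), np.float64(0.001105299471350535), 112)
scene 0 0.27 (array([ 0.5313, -0.2478]), np.float64(0.0007193113121362288), 424)
scene 0 beaker (array([0.5749, 0.116 ]), np.float64(0.002239315566681591), 169) [0.5739 0.1181]
scene 12 0.153 (array([ 0.5315, -0.248 ]), np.float64(0.001093531893507162), 113)
scene 12 0.27 (array([ 0.5313, -0.2477]), np.float64(0.0007699680048102115), 424)
scene 12 beaker (array([0.5749, 0.1169]), np.float64(0.0012302513803586746), 156) [0.574  0.1181]
side 0 0.153 (array([ 0.5317, -0.2466]), np.float64(0.0005275259991066397), 34)
side 0 0.27 (array([ 0.5314, -0.2467]), np.float64(0.00033231803460237664), 104)
side 0 beaker (array([0.5739, 0.1171]), np.float64(0.0023310592167039897), 173) [0.5736 0.1197]
side 12 0.153 (array([ 0.5316, -0.2466]), np.float64(0.0005281346719229678), 34)
side 12 0.27 (array([ 0.5316, -0.2466]), np.float64(0.0003373747834302075), 100)
side 12 beaker (array([0.5738, 0.1178]), np.float64(0.0012714633772581527), 165) [0.5737 0.1196]
[-0.0148  0.4559  0.8899] final tcp [0.5737 0.1593 0.1376]
0,0,0,0.08,0,-0.24,1,
0,0,0,0.16,0,-0.47,1,
0,0,0,0.37,0,-1.11,1,
0,0,0,0.58,0,-1.74,1,
0,0,0,0.79,0,-2.37,1
--
0.06,0.12,0.23,0.49,0.42,-0.42,1,
0.12,0.25,0.46,0.98,0.84,-0.83,1,
0.18,0.37,0.7,1.47,1.26,-1.25,1,
0.25,0.49,0.93,1.95,1.68,-1.66,1,
0.31,0.61,1.16,2.44,2.09,-2.08,1
--
0.06,0.13,0.23,0.58,0.32,-0.38,1,
0.12,0.25,0.47,1.16,0.79,-0.6,1,
0.18,0.37,0.7,1.75,1.26,-0.81,1,
0.24,0.5,0.93,2.33,1.74,-1.02,1,
0.31,0.62,1.16,2.91,2.21,-1.23,1
--
0.06,0.12,0.23,0.67,0.36,-0.18,1,
0.12,0.24,0.47,1.34,0.72,-0.35,1
--
[0.571  0.2345 0.2843] [0.5712 0.2345 0.2845]
```

The dish is within about 2 mm of the lens axis and all beads have shifted at least 26 mm. Withdraw and go to the beaker.

Call:
move_arm(
  moves=[0,0,0,0.08,0,-0.24,1,0,0,0,0.16,0,-0.47,1,0,0,0,0.37,0,-1.11,1,0,0,0,0.58,0,-1.74,1,0,0,0,0.79,0,-2.37,1],
)

```text
time_s: 16.9
ee_pos: [0.4715, -0.1109, 0.221]
eef_rot: [1.516, 2.383, -0.272]
contact_force: [0.6, -0.8, -0.7]
opening: 0.148
finger_force: 45.0
```

Call:
move_arm(
  moves=[0.06,0.12,0.23,0.49,0.42,-0.42,1,0.12,0.25,0.46,0.98,0.84,-0.83,1,0.18,0.37,0.7,1.47,1.26,-1.25,1,0.25,0.49,0.93,1.95,1.68,-1.66,1,0.31,0.61,1.16,2.44,2.09,-2.08,1],
)

```text
time_s: 17.4
ee_pos: [0.4964, 0.0342, 0.2647]
eef_rot: [1.764, 2.312, -0.228]
contact_force: [-0.7, 0.4, -1.2]
opening: 0.147
finger_force: 45.0
```

Call:
move_arm(
  moves=[0.06,0.13,0.23,0.58,0.32,-0.38,1,0.12,0.25,0.47,1.16,0.79,-0.6,1,0.18,0.37,0.7,1.75,1.26,-0.81,1,0.24,0.5,0.93,2.33,1.74,-1.02,1,0.31,0.62,1.16,2.91,2.21,-1.23,1],
)

```text
time_s: 17.9
ee_pos: [0.5484, 0.178, 0.281]
eef_rot: [2.01, 2.222, -0.178]
contact_force: [0.4, -0.4, 0.4]
opening: 0.151
finger_force: 45.0
```

Call:
move_arm(
  moves=[0.06,0.12,0.23,0.67,0.36,-0.18,1,0.12,0.24,0.47,1.34,0.72,-0.35,1,0.12,0.24,0.47,1.34,0.72,-0.35,1,0.12,0.24,0.47,1.34,0.72,-0.35,1],
)

```text
time_s: 18.3
ee_pos: [0.5706, 0.2354, 0.2848]
eef_rot: [2.103, 2.181, -0.158]
contact_force: [-0.2, -0.7, 0.4]
opening: 0.147
finger_force: 45.0
```

```bash
python3 look.py 13; python3 rodfit.py 13; python3 vote.py 13 -.003
python3 - <<'E'
from h import *
np.set_printoptions(precision=4,suppress=True)
p,q=now(); print("tip",tip_now())
bk=np.array([.5745,.1168]); h=np.array([np.cos(np.radians(92)),np.sin(np.radians(92))])
P,Q=pose_for_tip(np.r_[bk-.024*h,.014],92,27); rr=Q.apply(QC.inv().apply([-.0228,.549,.8355]));rr/=np.linalg.norm(rr)
f=plan(p,q,[(P+.155*rr,Q,.03),(P+.08*rr,Q,.025),(P+.02*rr,Q,.02),(P,Q,.008)],grip=1)
print(P,f[0])
E
```

```text
[0.5706 0.2354 0.2848] [ 2.1025  2.181  -0.1585] [ 0.2522  0.472  -1.085   1.3636  0.5231  1.6496 -0.7545] [-0.2483 -0.732   0.3875]
exp dir [-0.016   0.4489  0.8935] tip [0.5733 0.1661 0.1635] [array([309.4633, 151.7556]), array([329.4922, 110.6839])]
scene 282 dir [-0.0154  0.4584  0.8886] tool-frame dir [ 0.3192  0.0009 -0.9477] delta 18.612267712920495 tip [0.5723 0.1675 0.1602] s 0.15925681914853013 perp [ 0.001  -0.0039  0.002 ]
exp dir [-0.016   0.4489  0.8935] tip [0.5733 0.1661 0.1635] [array([256.7905, 123.7086]), array([258.4258,  83.5259])]
side 221 dir [-0.0166  0.4589  0.8884] tool-frame dir [ 0.3197 -0.0003 -0.9475] delta 18.643512451332263 tip [0.5727 0.1688 0.1639] s 0.15538367773992715 perp [ 0.0007 -0.0035  0.0018]
bead rel [0.021 0.013] score 166.0 to starts mm [66. 39. 63. 29. 11. 41.]
bead rel [ 0.041 -0.006] score 148.0 to starts mm [85. 66. 64. 45. 29. 22.]
bead rel [0.018 0.039] score 135.0 to starts mm [72. 27. 85. 46. 22. 67.]
bead rel [-0.042 -0.026] score 81.0 to starts mm [27. 72. 32. 45. 85. 74.]
bead rel [-0.042  0.025] score 75.0 to starts mm [24. 36. 71. 47. 71. 91.]
bead rel [-0.049  0.001] score 60.0 to starts mm [ 5. 55. 55. 45. 81. 86.]
tip [0.5726 0.1667 0.1604]
0,0.01,-0.01,-0.05,0.01,0.22,1,
0,0.01,-0.01,-0.25,0.01,0.81,1,
0,0.01,-0.01,-0.45,0.01,1.41,1,
0,0.01,-0.01,-0.65,0.01,2,1,
0,0.01,-0.01,-0.77,0,2.35,1
--
0,0,0,-0.11,0,0.36,1,
0,0,0,-0.23,0,0.72,1,
0,0,0,-0.35,0,1.07,1,
0,0,0,-0.41,0,1.23,1,
0,0,0,-0.46,0,1.39,1
--
0,0,0,-0.05,0,0.16,1
--
[0.5737 0.1596 0.1386] [0.5736 0.1597 0.1384]
```

Call:
move_arm(
  moves=[0,0.01,-0.01,-0.05,0.01,0.22,1,0,0.01,-0.01,-0.25,0.01,0.81,1,0,0.01,-0.01,-0.45,0.01,1.41,1,0,0.01,-0.01,-0.65,0.01,2,1,0,0.01,-0.01,-0.77,0,2.35,1],
)

```text
time_s: 18.9
ee_pos: [0.5722, 0.1867, 0.1941]
eef_rot: [2.106, 2.177, -0.162]
contact_force: [0.2, -0.3, -0.7]
opening: 0.144
finger_force: 45.0
```

Call:
move_arm(
  moves=[0,0,0,-0.11,0,0.36,1,0,0,0,-0.23,0,0.72,1,0,0,0,-0.35,0,1.07,1,0,0,0,-0.35,0,1.07,1,0,0,0,-0.35,0,1.07,1],
)

```text
time_s: 19.4
ee_pos: [0.5735, 0.1701, 0.1559]
eef_rot: [2.104, 2.181, -0.157]
contact_force: [0.4, 1.1, 1.0]
opening: 0.148
finger_force: 45.0
```

```bash
python3 -c "
from h import *
t=tip_now();print(t,bot.read_state()['contact_force'])
p,q=now();P=p+np.array([.5753,.0928,.015])-t
plan(p,q,[(P,q,.008)],grip=1)"
```

```text
[0.57517042 0.10350164 0.03118883] [0.41175626 1.10638303 0.98887163]
0,0,0,-0.07,0,0.15,1,
0,0,0,-0.14,0,0.29,1,
0,0,0,-0.2,-0.01,0.44,1
--
```

Call:
move_arm(
  moves=[0,0,0,-0.06,0,0.15,1,0,0,0,-0.12,0,0.29,1,0,0,0,-0.18,0,0.44,1,0,0,0,-0.18,0,0.44,1,0,0,0,-0.18,0,0.44,1],
)

```text
time_s: 19.9
ee_pos: [0.5737, 0.1601, 0.1394]
eef_rot: [2.104, 2.181, -0.158]
contact_force: [0.5, -0.3, -0.9]
opening: 0.15
finger_force: 45.0
```

```bash
python3 -c "
from h import *
t=tip_now();print(t,bot.read_state()['contact_force'])"; python3 look.py 14
python3 - <<'E'
from h import *
from scipy.optimize import least_squares
X=cloud("scene",np.load("pics/scene14.npy")).reshape(-1,3);d=np.hypot(X[:,0]-.575,X[:,1]-.116);Y=X[(d<.055)&(X[:,2]>.096)&(X[:,2]<.104)]
print(least_squares(lambda c:np.hypot(Y[:,0]-c[0],Y[:,1]-c[1])-.038,(.575,.116),loss="soft_l1",f_scale=.002).x)
E
```

```text
[0.57534807 0.09340749 0.0146638 ] [ 0.47302229 -0.32025997 -0.91058894]
[0.5737 0.1601 0.1394] [ 2.1044  2.1809 -0.1575] [ 0.4062  0.5013 -1.0505  1.6354  0.5682  1.3685 -0.7213] [ 0.473  -0.3203 -0.9106]
[0.57486932 0.11611729]
```

Call:
move_arm(
  moves=[0,0,0,0,0,0,-1,0,0,0,0,0,0,-1,0,0,0,0,0,0,-1,0,0,0,0,0,0,-1,0,0,0,0,0,0,-1],
)

```text
time_s: 20.5
ee_pos: [0.5738, 0.1602, 0.1396]
eef_rot: [2.104, 2.181, -0.157]
contact_force: [0.4, -0.2, -0.2]
opening: 0.52
finger_force: 0.0
```

Call:
move_arm(
  moves=[0,0,0,0,0,0,-1,0,0,0,0,0,0,-1,0,0,0,0,0,0,-1,0,0,0,0,0,0,-1,0,0,0,0,0,0,-1],
)

```text
time_s: 21.0
ee_pos: [0.5737, 0.1602, 0.1395]
eef_rot: [2.104, 2.181, -0.157]
contact_force: [-0.0, -0.9, -1.8]
opening: 0.955
finger_force: 0.0
```

Call:
move_arm(
  moves=[0,0,0,0,0,-0.4,-1,0,0,0,0,0,-0.9,-1,0,0,0,0,0,-1.5,-1,0,0,0,0,0,-2.2,-1,0,0,0,0,0,-2.8,-1],
)

```text
time_s: 21.5
ee_pos: [0.5732, 0.1777, 0.253]
eef_rot: [2.103, 2.181, -0.155]
contact_force: [-0.1, -0.2, 0.2]
opening: 0.996
finger_force: 0.0
```

```bash
cams=1; python3 look.py 15; python3 beads.py 15|head -1; python3 vote.py 15 -.003|wc -l
python3 - <<'E'
from h import *
from scipy.optimize import least_squares
np.set_printoptions(precision=4,suppress=True)
for nm in("scene","side"):
    C=cloud(nm,np.load(f"pics/{nm}15.npy")).reshape(-1,3);c=cam(nm)[1]
    d=np.hypot(C[:,0]-.575,C[:,1]-.116);Y=C[(d<.055)&(C[:,2]>.096)&(C[:,2]<.104)]
    print("beaker",least_squares(lambda c:np.hypot(Y[:,0]-c[0],Y[:,1]-c[1])-.038,(.575,.116),loss="soft_l1",f_scale=.002).x)
    X=C[(abs(C[:,0]-.572)<.03)&(C[:,1]>.11)&(C[:,1]<.225)&(C[:,2]>.115)&(C[:,2]<.18)]
    m=X.mean(0);u=np.linalg.svd(X-m)[2][0];u*=np.sign(u[2]);e=c-m;e-=u*(e@u);e/=np.linalg.norm(e);m2=m-e*.0062
    print(nm,len(X),"dir",u,np.degrees(np.arccos(u[2])),"zmax",X[:,2].max(),"at .012",m2+u*(.012-m2[2])/u[2])
E
```

```text
[0.5732 0.1777 0.253 ] [ 2.1032  2.1811 -0.1546] [ 0.3951  0.4327 -1.097   1.4738  0.5018  1.5591 -0.6734] [-0.0719 -0.2192  0.1637]
dish [ 0.5308 -0.2492] (was .5343 -.2472)
6
beaker [0.5747 0.1163]
scene 198 dir [-0.0184  0.5348  0.8448] 32.35349807197173 zmax 0.17714038662637677 at .012 [0.5754 0.0929 0.012 ]
beaker [0.5739 0.1174]
side 162 dir [-0.0281  0.5464  0.8371] 33.167944242825875 zmax 0.17865424213020498 at .012 [0.5772 0.0905 0.012 ]
```

Rod leans in the beaker as at the start, six beads are in the dish, and the robot is clear.

Call:
move_arm(
  moves=[0,0,0,0,0,0,-1,0,0,0,0,0,0,-1,0,0,0,0,0,0,-1,0,0,0,0,0,0,-1,0,0,0,0,0,0,-1],
)

```text
time_s: 22.1
ee_pos: [0.573, 0.1766, 0.2498]
eef_rot: [2.104, 2.181, -0.158]
contact_force: [0.1, 0.5, -0.2]
opening: 0.998
finger_force: 0.0
```

```bash
python3 -c "
from cell import bot
print(bot.hand_in())"
```

```text
the job is handed in; nothing more can be done
None
```

I handed the job in at about 22 s; no verdict was shown. By camera, every bead moved at least 20 mm and all six are in the dish, which is about 2 mm from the lens axis. The rod touched the dish floor at up to about 10 N and is back in its beaker.

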